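Take the multimeter out of its lidded instrument case and stand it up for reading

ROBOT

A 7-joint arm with a two-finger parallel gripper is mounted at the origin on the work surface. World frame = base frame: x ahead of the robot, y to its left, z up, the work surface at z = 0. Lengths are in mm, angles in rad, forces in N, time in s.
With the tool pointing down it reaches from about 350 to 900 mm from the base axis. Payload 8.1 kg.
Tool frame: the origin (TCP) lies midway between the tips of the shut fingers; the grasp point (between the pads) lies 19 mm behind it; z points along the fingers, y is the line along which they close (so a half turn about z gives the same grasp; the last joint's range is limited). The gripper opens to 92 mm and grips with 3 to 60 N. Pads are 19 mm wide; open, the fingers measure 130 mm over their backs; the gripper's body (75 mm by 190 mm) begins 47 mm behind the grasp point.
Start: joints at [-1.42, 0.434, 0.025, 1.573, -0.012, 1.134, -0.075], TCP at [156.955, 604.985, 226.742] pointing down, gripper open.
Joint ranges: [-2.62, 2.62], [-0.44, 2.09], [-1.27, 1.32], [0.08, 2.57], [-1.32, 4.46], [0.12, 2], [-2.74, 2.74]. Speed limits (rad/s): [2.22, 2.22, 3.01, 3.01, 3.14, 3.14, 3.14].

INTERFACE

Orientations are given as [roll, pitch, yaw] about the fixed x, y, z axes, in that order (R = Rz(yaw) Ry(pitch) Rx(roll)).
In Python, from bench import ctrl gives the robot as it stands. The module is installed in compiled form; this text tells all that it offers.
- The arm moves only by the shell command python3 -m creep 'ROWS'. ROWS is JSON, a list of rows, each an object with "translation": the shift along the world's x, y, z in mm, a list of three; "turn": the turn, a rotation vector about the world's x, y, z in rad, a list of three; "gripper": the closure, from 0 (fully open) to 1 (shut). A call has 1 to 12 rows; each row shifts and turns the commanded pose from where the row before left it; what a row does not reach is not made up. A row lasts 1/10 s, in which the tool goes at most 50 mm and 8.59 degrees, less where a joint would pass 70% of its speed; a pose out of reach is approached as far as the arm can. A call is refused whole if a number of a shift passes 50 or a number of a turn 0.15, either way. A call with a gripper value outside its range is refused whole. The fingers move at their own pace and stop on an object; the grip force is fixed at half the most. Time passes only in rows, so rows that do not move let the fingers close. It gives the time, the measured TCP pose, the force, the opening and the grip force at its end, in the units of the state.
- ctrl.read_state(): the state, without advancing time (a new reading comes with each control period).
- ctrl.get_image(name): name is "scene" or "top"; returns a dict with "pixels" (384x512x3 uint8, red, green, blue), "fx", "fy", "cx", "cy" (pixels), "dist_coeffs" ([k1, k2, p1, p2, k3] as OpenCV has them; the pictures are not rectified), "rvec" (rotation vector, rad) and "tvec" (3), from world to camera coordinates, as OpenCV has them. Camera axes: x right, y down, z forward; pixel columns grow to the right and rows downward; lengths in mm; the calibration is good to about 2 mm. A picture is of the moment at which its call begins. There is no depth.
- ctrl.sign_off(): hands the job in; it is judged then, once.
The state is a dict: "time": time; "joints": joint angles; "dq": joint speeds; "effort": joint torques, N m; "position": TCP position; "eef_rot": TCP orientation; "ft_force": force on the tool from outside, world axes, zero at the start; "torque": the same for the moment, N m; "gripper_width": finger opening in mm; "gripper_force": force on a finger pad.
Only numpy, scipy, OpenCV 4.12 (cv2) and the standard library are available. Lean on these libraries where they do the work, as an engineer would, in place of code of your own. Each camera call takes 0.05 s, during which the arm holds its last target. There are 200 camera calls.

TASK

Swing the lid of the grey instrument case right over its balance point and let it back gently until it rests against its hinge stop, never letting it drop or bang. Then lift the multimeter (the wide one with the big dial, not the clamp meter with the jaws) out of its sloping bay and set it down gently in the metal bench stand: foot on the ledge, back to the back plate, display facing out, about central. Leave the lid open, the clamp meter in its bay and the things on the bench undisturbed.

Things in the scene. Friction and masses are not known exactly. Their poses are not given: they have to be found in the camera images.
- case: Grey sheet-steel instrument case fixed on the bench, left or right, 125 mm deep (x), 256 wide (y), 158 high shut, 3 mm walls; open rim 88 mm up; latches undone. Origin: centre of its underside; x to the hinged rear, z up. Inside, two bays 100 mm apart along y: in each an instrument leans 35 deg from vertical, top to +y, face up, foot on a sloping ledge, back on a 65 mm long board.
- lid (a joint): Angle of the lid (rad): 0 shut, grows as it opens towards the rear, hinge stop at 1.65. The lid is a 70 mm deep steel tray, about 0.6 kg, on a lightly rubbing hinge; balance point at about 0.95: left free it falls shut below that and falls open, faster and faster, above it. At the stop it stays.
- lid_hinge (a point): Middle of the lid's hinge line, at the rear top edge of the case's lower part (62.5 mm behind the case's origin, 88 mm up). The hinge line runs along the case's y. Its axes turn with the lid.
- lid_handle (a point): Middle of the lid's handle: a round steel bar 10 mm thick and 110 mm long, parallel to the hinge line, standing 40 mm out from the lid's front face (35 mm clear behind it). With the lid shut it is 128 mm above the bench, 30 mm below the lid's top; 165 mm in front of and 40 mm above the hinge line. It goes round with the lid.
- meter_center (a point): Centre of the multimeter, the thing to move (in either bay): a dark grey slab 145 mm long (z), 88 wide (y), 38 thick (x), 0.35 kg, with a display near its top and one big round dial below. Its own axes: z from foot to top, x from its face (the dial, 85 mm below the top, stands 9 mm proud) to its flat back, y across.
- meter_foot (a point): Centre of the multimeter's lower end face, 72.5 mm below its centre along its own z.
- meter_display (a point): Middle of the multimeter's display, on its face: 19 mm in front of (-x) and 40.5 mm above (z) its centre, in its own axes.
- clamp_center (a point): Centre of the clamp meter in the other bay, to be left there: dark grey, 142 mm long, 66 mm wide, 34 mm thick body 92 mm long with two jaws forming a loop at the top. Axes as for the multimeter.
- stand: Bench stand for a handheld meter, fixed on the bench: bent aluminium sheet, 80 mm wide, 75 high. Origin: centre of its underside; open front to -x. A back plate, 60 mm wide and long, leans back 25 deg from vertical (top to +x); square to its foot a ledge, 80 wide and 46 mm from plate to front lip; lip 12 mm high. The corner of ledge and plate is 10 mm to +x of the origin, 20 mm up.
- stand_foot (a point): Where the centre of the multimeter's lower end face belongs in the stand: on the ledge, midway across, 22 mm in front of the back plate (3 mm of play behind a 38 mm thick meter, 5 mm before it).
- stand_display (a point): Where the middle of the multimeter's display belongs when it stands in the stand, parallel to the back plate.
- can_center (a point): Centre of a loose spray can standing in the middle of the bench: 52 mm diameter, 174 mm tall. Leave alone.
- spool_center (a point): Centre of a loose solder spool standing on its flange beside the stand: 60 mm diameter, 54 mm tall. Leave alone.
- screwdriver: Loose screwdriver, 180 mm long, about 30 mm thick, lying on the bench near the +y end of the case. Leave alone.

How it is judged (in metres and radians):
On the way, in this order (a step that is already met when the one before it is completed fails the run):
1. the lid has been swung over its balance point and rests open against its stop (value of joint lid above 1.53 rad), for 0.3 s.
2. the multimeter has been lifted out above the case's rim (height (world z) of meter_foot above 0.095 m), for 0.1 s.
At the end, for the whole second after the job is handed in: The lid stands open (over 1.53 rad); the multimeter stands in the stand at rest with its foot centre within 18 mm and its display within 25 mm of where they belong (so right way up, display out), carried by the stand; the clamp meter is still in its bay and nothing on the bench has been disturbed (value of joint lid above 1.53 rad and distance between meter_foot and stand_foot below 0.018 m and distance between meter_display and stand_display below 0.025 m and contact force between meter and stand above 0.5 N and distance of clamp_center from where it was at the start of the episode below 0.015 m and distance of each of can_center, spool_center, screwdriver from where it was at the start of the episode below 0.02 m and linear speed of meter below 0.02 m/s and angular speed of meter below 0.1 rad/s); the robot touches nothing.
It fails at once if the lid dropped or banged: it moved faster than 3 rad/s (velocity of joint lid above 3 rad/s or velocity of joint lid below -3 rad/s).
It fails at once if the multimeter dropped into the stand: faster than 0.45 m/s within 60 mm of its place (distance between meter_foot and stand_foot below 0.06 m and linear speed of meter above 0.45 m/s).
It fails at once if the clamp meter disturbed by more than 15 mm (distance of clamp_center from where it was at the start of the episode above 0.015 m).
It fails at once if a thing on the bench disturbed by more than 20 mm (distance of any of can_center, spool_center, screwdriver from where it was at the start of the episode above 0.02 m).
It also fails if it takes over 59 s, if anything falls off the work surface, if the arm or the gripper's body presses on something with over 40 N, if the wrist force passes 120 N, or if a joint passes its speed limit or range.

## Working session

There is one attempt and no reset: what is moved stays moved. The work goes in short steps, Python scripts to look and compute and a shell command to move; the robot and the scene stay as the last step left them, time stands still between calls to the robot, and variables do not carry over. Pictures are saved under pics/ and viewed, at most 10 in all, crops included, and the job is handed in when it is done.

```bash
mkdir -p pics; python3 - <<'E'
from bench import ctrl
import cv2,numpy as np,pickle
s=ctrl.read_state();print({k:np.round(v,3).tolist() for k,v in s.items()})
for n in("scene","top"):
    im=ctrl.get_image(n);pickle.dump(im,open(f"{n}0.pkl","wb"))
    cv2.imwrite(f"pics/{n}0.png",im["pixels"][:,:,::-1])
    R=cv2.Rodrigues(np.array(im["rvec"],float))[0];print(n,-R.T@np.ravel(im["tvec"]),R[2],im["fx"],im["dist_coeffs"])
E
```

```text
{'time': 0.0, 'joints': [-1.42, 0.435, 0.025, 1.574, -0.012, 1.134, -0.075], 'dq': [0.002, 0.001, -0.001, -0.0, -0.001, -0.0, 0.001], 'effort': [0.0, -66.786, 0.985, -31.445, -0.06, 0.043, 0.0], 'position': [156.825, 604.47, 225.944], 'eef_rot': [-3.14, 0.0, 2.888], 'ft_force': [-0.552, -0.145, 0.6], 'torque': [-0.005, 0.012, 0.062], 'gripper_force': 0.0, 'gripper_width': 91.761}
scene [1396.88331707  120.52602195 1115.04818789] [-0.64859127 -0.05980007 -0.75878411] 490.08302646437267 [-0.08707211  0.          0.          0.          0.        ]
top [ 368.39865547   46.80850606 1539.27090051] [ 0.11637288 -0.00615845 -0.9931865 ] 484.65650911072487 [-0.07915525  0.          0.          0.          0.        ]
```

View pics/scene0.png

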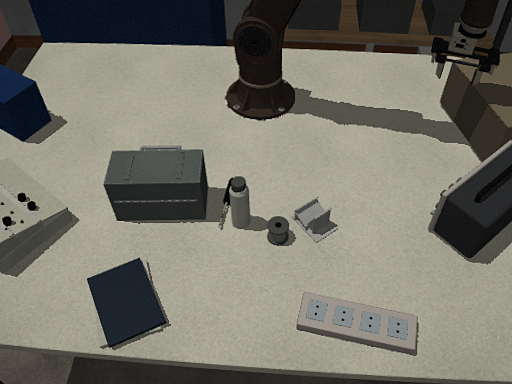

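View pics/top0.png

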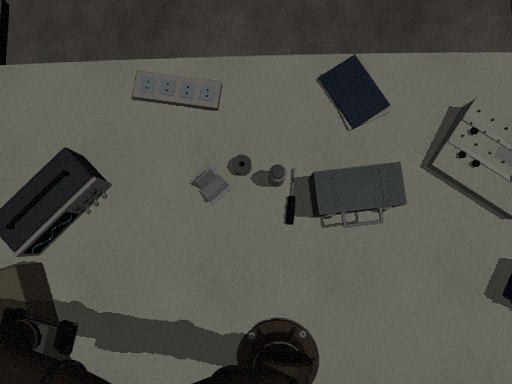

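```bash
python3 - <<'E'
import cv2,numpy as np,pickle
def c(n,x,y,w,h,s):
    p=pickle.load(open(f"{n}0.pkl","rb"))["pixels"][y:y+h,x:x+w,::-1]
    p=cv2.resize(p,(400,300),interpolation=cv2.INTER_CUBIC);p=np.clip(p*1.5,0,255).astype(np.uint8)
    for i in range(0,w,10):
        X=int(i*400/w);cv2.line(p,(X,0),(X,6),(0,0,255),1);cv2.putText(p,str(x+i),(X,16),0,.3,(0,0,255))
    for i in range(0,h,10):
        Y=int(i*300/h);cv2.line(p,(0,Y),(6,Y),(0,0,255),1);cv2.putText(p,str(y+i),(8,Y+4),0,.3,(0,0,255))
    return p
a=np.hstack([c("top",304,152,108,81,0),c("top",184,150,60,60,0)]);b=np.hstack([c("scene",100,140,112,84,0),c("scene",285,185,64,64,0)])
cv2.imwrite("pics/m1.png",np.vstack([a,b]))
E
```

```text
(no output)
```

View pics/m1.png

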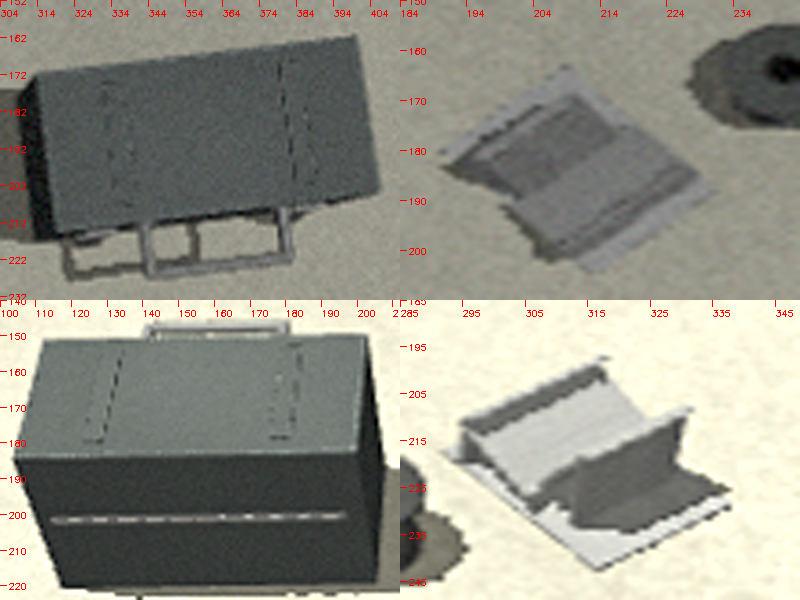

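```bash
cat > h.py <<'E'
import cv2,numpy as np,pickle
from scipy.optimize import least_squares
def proj(im,P):
    K=np.array([[im["fx"],0,im["cx"]],[0,im["fy"],im["cy"]],[0,0,1]])
    return cv2.projectPoints(np.array(P,float).reshape(-1,1,3),np.array(im["rvec"],float),np.array(im["tvec"],float),K,np.array(im["dist_coeffs"],float))[0].reshape(-1,2)
def pose(P,x,y,yaw,z=0):
    c,s=np.cos(yaw),np.sin(yaw);return np.array(P,float)@np.array([[c,-s,0],[s,c,0],[0,0,1]]).T+[x,y,z]
def fit(sets,x0):
    f=lambda p:np.concatenate([(proj(i,pose(P,*p))-uv).ravel() for i,P,uv in sets])
    r=least_squares(f,x0,loss="soft_l1",x_scale=[10,10,.1,10]);return r.x,np.round(f(r.x).reshape(-1,2),1).tolist()
S,T=[pickle.load(open(n+"0.pkl","rb")) for n in("scene","top")]
E
python3 - <<'E'
from h import *
C=[[62.5,128,158],[62.5,-128,158],[-62.5,-128,158],[-62.5,128,158]]
H=[[-102.5,55,128],[-102.5,-55,128]]
print(fit([(T,C+H,[(313.5,171.7),(400.4,161.7),(406.6,203.6),(318.3,215.2),(343.7,225.4),(382.3,222.2)]),(S,C,[(200,182.8),(104.2,184),(112,151.2),(202.8,149.8)])],[600,-200,0,0]))
tp=[[35.4,30,74.4],[35.4,-30,74.4]];lp=[[-26.6,40,50.3],[-26.6,-40,50.3]]
t=lambda a:[(184+x*.15-60,150+y*.2) for x,y in a]
s=lambda a:[(285+(x-400)*.16,185+(y-300)*64/300) for x,y in a]
ST=tp+lp
print(fit([(T,tp,t([(455,162),(575,95)])),(T,lp,t([(580,250),(697,180)])),(S,tp+lp,s([(690,410),(583,458),(607,358),(462,420)]))],[600,150,.5,0]))
E
```

```text
(array([ 5.09258127e+02, -2.49288174e+02,  9.03012303e-02, -7.02492369e+00]), [[-0.4, 0.2], [-0.7, 0.1], [-0.5, 0.5], [0.5, -0.4], [0.3, 0.5], [-1.5, -0.8], [-0.6, -0.0], [-0.8, 0.3], [0.1, -0.2], [-0.3, -0.5]])
(array([541.85046354, 190.10904117,   0.70049683, -11.69985795]), [[3.3, 0.0], [-0.0, 0.6], [-3.9, 0.3], [-2.1, -2.7], [-1.0, -0.5], [-0.8, -0.4], [-0.2, 0.5], [1.0, 0.3]])
```

```bash

python3 -m creep '[{"translation":[20,-25,20],"turn":[0,0,-0.05],"gripper":0.5},{"translation":[25,-30,15],"turn":[0,0,-0.05],"gripper":0.7},{"translation":[25,-30,15],"turn":[0,0,-0.05],"gripper":0.7},{"translation":[25,-30,15],"turn":[0,0,-0.05],"gripper":0.7},{"translation":[25,-30,15],"turn":[0,0,-0.05],"gripper":0.7},{"translation":[25,-30,10],"turn":[0,0,-0.05],"gripper":0.7},{"translation":[25,-30,10],"turn":[0,0,-0.05],"gripper":0.7},{"translation":[25,-30,10],"turn":[0,0,-0.05],"gripper":0.7},{"translation":[25,-30,0],"turn":[0,0,-0.05],"gripper":0.7},{"translation":[25,-30,0],"turn":[0,0,-0.05],"gripper":0.7},{"translation":[25,-30,0],"turn":[0,0,-0.05],"gripper":0.7},{"translation":[25,-30,0],"turn":[0,0,-0.05],"gripper":0.7}]'
python3 -m creep '[{"translation":[0,-35,0],"turn":[0,0,-0.05],"gripper":0.7},{"translation":[0,-35,0],"turn":[0,0,-0.05],"gripper":0.7},{"translation":[0,-35,0],"turn":[0,0,-0.05],"gripper":0.7},{"translation":[0,-35,0],"turn":[0,0,-0.05],"gripper":0.7},{"translation":[0,-35,0],"turn":[0,0,-0.05],"gripper":0.7},{"translation":[0,-35,0],"turn":[0,0,-0.05],"gripper":0.7},{"translation":[0,-35,0],"turn":[0,0,-0.05],"gripper":0.7},{"translation":[0,-35,0],"turn":[0,0,-0.05],"gripper":0.7},{"translation":[0,-35,0],"turn":[0,0,-0.05],"gripper":0.7},{"translation":[-10,-35,0],"turn":[0,0,-0.05],"gripper":0.7},{"translation":[-10,-35,0],"turn":[0,0,-0.05],"gripper":0.7},{"translation":[-10,-35,0],"turn":[0,0,-0.05],"gripper":0.7}]'
python3 - <<'E'
from bench import ctrl
import numpy as np
print(np.round(ctrl.read_state()["joints"],2))
E
```

```text
time: 1.3
position: [452.5, 248.5, 336.6]
eef_rot: [-3.141, -0.0, 2.286]
ft_force: [0.6, -0.3, -0.9]
gripper_width: 27.7
gripper_force: 0.0
time: 2.5
position: [421.1, -171.3, 336.6]
eef_rot: [-3.141, -0.0, 1.686]
ft_force: [0.5, -0.3, -0.2]
gripper_width: 27.8
gripper_force: 0.0
[-0.43  0.05  0.76  1.83 -0.03  1.28  0.45]
```

```bash

python3 -m creep '[{"translation":[-15,-12,0],"turn":[0.009,-0.1,-0.01],"gripper":0.7},{"translation":[-15,-12,-5],"turn":[0.009,-0.1,-0.01],"gripper":0.7},{"translation":[-15,-12,-10],"turn":[0.009,-0.1,0],"gripper":0.7},{"translation":[-15,-12,-15],"turn":[0.009,-0.1,0],"gripper":0.7},{"translation":[-15,-12,-20],"turn":[0.009,-0.1,0],"gripper":0.7},{"translation":[0,-12,-20],"turn":[0.009,-0.1,0],"gripper":0.7},{"translation":[0,-12,-20],"turn":[0.009,-0.1,0],"gripper":0.7},{"translation":[0,-9,-20],"turn":[0.008,-0.085,0],"gripper":0.7},{"translation":[0,0,-20],"turn":[0,0,0],"gripper":0.7},{"translation":[0,0,0],"turn":[0,0,0],"gripper":0.7}]'
python3 - <<'E'
from bench import ctrl
import numpy as np,cv2,pickle
from scipy.spatial.transform import Rotation as R
s=ctrl.read_state()
print(np.round(s["joints"],2),R.from_euler("xyz",s["eef_rot"]).as_matrix().round(3).tolist())
o=[]
for n,(x,y,w,h) in (("top",(304,150,133,100)),("scene",(90,110,133,100))):
    im=ctrl.get_image(n);pickle.dump(im,open(f"{n}1.pkl","wb"));o.append(cv2.resize(im["pixels"][y:y+h,x:x+w,::-1],(400,300),interpolation=2))
cv2.imwrite("pics/m2.png",cv2.convertScaleAbs(np.hstack(o),alpha=1.5))
E
```

```text
time: 3.5
position: [348.4, -248.0, 222.6]
eef_rot: [2.426, -0.009, 1.68]
ft_force: [0.2, 0.2, -0.1]
gripper_width: 27.1
gripper_force: 0.0
[-0.48 -0.43  1.26  2.47 -0.41  0.4   1.29] [[-0.109, 0.751, 0.652], [0.994, 0.076, 0.079], [0.009, 0.656, -0.754]]
```

View pics/m2.png

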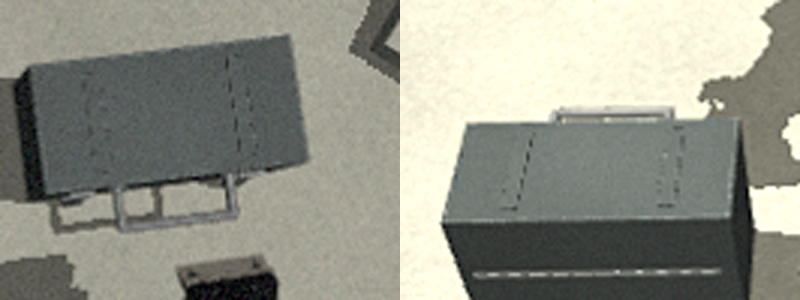

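```bash
python3 - <<'E'
from h import *
f=lambda p:np.r_[proj(T,p)[0]-[363.7,223.3],proj(S,p)[0]-[161.2,146.6]]
r=least_squares(f,[407,-258,128]);print(r.x,r.fun)
print(proj(T,[[407,-258,128],[348.4,-248,222.6]]),proj(S,[[407,-258,128]]))
E
```

```text
[ 407.4313142  -258.38248008  126.29450705] [-0.90918502  0.1925653  -0.91813111 -0.06933333]
[[362.79258062 223.62457754]
 [367.61926533 244.18446584]] [[160.34709302 146.0103999 ]]
```

```bash

python3 -m creep '[{"translation":[8,-3,-5],"turn":[-0.006,0.07,-0.006],"gripper":0.7},{"translation":[8,-3,-10],"turn":[-0.006,0.07,-0.006],"gripper":0.7},{"translation":[8,-3,-10],"turn":[-0.006,0.07,-0.006],"gripper":0.7},{"translation":[7,-2,-10],"turn":[-0.006,0.07,-0.006],"gripper":0.7},{"translation":[0,0,0],"turn":[0,0,0],"gripper":0.7}]'
python3 - <<'E'
from bench import ctrl
import numpy as np
from scipy.spatial.transform import Rotation as R
s=ctrl.read_state()
print(np.round(s["joints"],2),R.from_euler("xyz",s["eef_rot"]).as_matrix().round(3).tolist())
E
```

```text
time: 4.1
position: [369.6, -249.9, 203.7]
eef_rot: [2.63, -0.019, 1.673]
ft_force: [0.2, -0.8, -0.1]
gripper_width: 27.5
gripper_force: 0.0
[-0.75 -0.43  1.31  2.37  0.16  0.5   0.59] [[-0.102, 0.868, 0.486], [0.995, 0.08, 0.066], [0.019, 0.49, -0.872]]
```

```bash

python3 -m creep '[{"translation":[5,-3,-5],"turn":[-0.004,0.05,0],"gripper":0.7},{"translation":[5,-3,-6],"turn":[-0.004,0.05,0],"gripper":0.7},{"translation":[6,-4,-7],"turn":[-0.004,0.05,0],"gripper":0.7},{"translation":[0,0,0],"turn":[0,0,0],"gripper":0.7}]'
python3 - <<'E'
from bench import ctrl
import numpy as np
from scipy.spatial.transform import Rotation as R
s=ctrl.read_state()
print(np.round(s["joints"],2),R.from_euler("xyz",s["eef_rot"]).as_matrix().round(3).tolist())
E
```

```text
time: 4.5
position: [372.7, -245.1, 202.4]
eef_rot: [2.776, -0.009, 1.666]
ft_force: [0.5, 0.8, -0.8]
gripper_width: 27.7
gripper_force: 0.0
[-0.91 -0.44  1.31  2.29  0.37  0.67  0.28] [[-0.095, 0.93, 0.355], [0.995, 0.086, 0.043], [0.009, 0.357, -0.934]]
```

```bash

python3 -m creep '[{"translation":[0,8,25],"turn":[-0.003,0.03,0],"gripper":0.7},{"translation":[5,8,25],"turn":[-0.003,0.03,0],"gripper":0.7},{"translation":[10,8,25],"turn":[-0.003,0.03,0],"gripper":0.7},{"translation":[10,8,25],"turn":[-0.003,0.03,0],"gripper":0.7},{"translation":[10,8,25],"turn":[-0.003,0.03,0],"gripper":0.7},{"translation":[10,20,0],"turn":[-0.003,0.03,0],"gripper":0.7},{"translation":[10,30,0],"turn":[-0.003,0.03,0],"gripper":0.7},{"translation":[10,35,0],"turn":[-0.003,0.03,0],"gripper":0.7},{"translation":[10,35,0],"turn":[-0.003,0.03,0],"gripper":0.7},{"translation":[0,35,0],"turn":[-0.003,0.03,0],"gripper":0.7},{"translation":[0,35,0],"turn":[-0.003,0.03,0],"gripper":0.7},{"translation":[0,35,0],"turn":[-0.003,0.03,0],"gripper":0.7}]'
python3 -m creep '[{"translation":[0,35,0],"turn":[0,0,0],"gripper":0.7},{"translation":[0,35,0],"turn":[0,0,0],"gripper":0.7},{"translation":[0,35,0],"turn":[0,0,0],"gripper":0.7},{"translation":[0,35,0],"turn":[0,0,0],"gripper":0.7},{"translation":[25,30,0],"turn":[0,0,0],"gripper":0.7},{"translation":[35,10,0],"turn":[0,0,0],"gripper":0.7},{"translation":[35,10,0],"turn":[0,0,0],"gripper":0.7},{"translation":[35,10,0],"turn":[0,0,0],"gripper":0.7},{"translation":[35,10,0],"turn":[0,0,0],"gripper":0.7},{"translation":[35,10,0],"turn":[0,0,0],"gripper":0.7},{"translation":[30,0,0],"turn":[0,0,0],"gripper":0.7},{"translation":[0,0,0],"turn":[0,0,0],"gripper":0.7}]'
python3 - <<'E'
from bench import ctrl
import numpy as np
s=ctrl.read_state()
print(np.round(s["joints"],2))
E
```

```text
time: 5.7
position: [446.3, 21.2, 325.3]
eef_rot: [3.141, -0.011, 1.662]
ft_force: [-0.6, -0.2, -0.0]
gripper_width: 27.6
gripper_force: 0.0
time: 6.9
position: [679.8, 238.0, 322.5]
eef_rot: [3.141, -0.009, 1.661]
ft_force: [0.5, -0.8, -0.1]
gripper_width: 27.6
gripper_force: 0.0
[-0.82  0.64  0.82  1.19 -0.46  1.49  0.02]
```

```bash

python3 -m creep '[{"translation":[-45,0,0],"turn":[0,0,0],"gripper":0.7},{"translation":[-45,0,0],"turn":[0,0,0],"gripper":0.7},{"translation":[-45,0,0],"turn":[0,0,0],"gripper":0.7},{"translation":[-45,0,0],"turn":[0,0,0],"gripper":0.7},{"translation":[-45,5,0],"turn":[0,0,0],"gripper":0.7},{"translation":[-45,10,0],"turn":[0,0,0],"gripper":0.7},{"translation":[-40,20,0],"turn":[0,0,0],"gripper":0.7},{"translation":[-35,25,0],"turn":[0,0,0],"gripper":0.7},{"translation":[-35,25,0],"turn":[0,0,0],"gripper":0.7},{"translation":[-35,25,0],"turn":[0,0,0],"gripper":0.7},{"translation":[-35,25,0],"turn":[0,0,0],"gripper":0.7},{"translation":[-35,20,0],"turn":[0,0,0],"gripper":0.7}]'
python3 -m creep '[{"translation":[-35,20,0],"turn":[0,0,0],"gripper":0.7},{"translation":[-35,15,0],"turn":[0,0,0],"gripper":0.7},{"translation":[-35,15,0],"turn":[0,0,0],"gripper":0.7},{"translation":[0,35,0],"turn":[0,0,0],"gripper":0.7},{"translation":[10,40,0],"turn":[0,0,0],"gripper":0.7},{"translation":[15,40,0],"turn":[0,0,0],"gripper":0.7},{"translation":[15,40,0],"turn":[0,0,0],"gripper":0.7},{"translation":[25,30,0],"turn":[0,0,0],"gripper":0.7},{"translation":[35,10,0],"turn":[0,0,0],"gripper":0.7},{"translation":[45,0,0],"turn":[0,0,0],"gripper":0.7}]'
python3 - <<'E'
from bench import ctrl
import numpy as np
s=ctrl.read_state()
print(np.round(s["joints"],2))
E
```

```text
time: 8.1
position: [188.7, 394.9, 325.5]
eef_rot: [-3.139, -0.009, 1.663]
ft_force: [1.1, 0.9, 0.6]
gripper_width: 27.6
gripper_force: 0.0
time: 9.1
position: [230.0, 641.3, 323.8]
eef_rot: [-3.138, -0.008, 1.667]
ft_force: [-1.2, 1.1, 0.3]
gripper_width: 27.8
gripper_force: 0.0
[-1.65  0.51  0.59  1.3  -0.29  1.4  -0.97]
```

```bash

python3 -m creep '[{"translation":[45,-15,0],"turn":[0,0,0],"gripper":0.7},{"translation":[45,-20,0],"turn":[0,0,0],"gripper":0.7},{"translation":[45,-20,0],"turn":[0,0,0],"gripper":0.7},{"translation":[45,-25,0],"turn":[0,0,0],"gripper":0.7},{"translation":[45,-30,0],"turn":[0,0,0],"gripper":0.7},{"translation":[45,-35,0],"turn":[0,0,0],"gripper":0.7},{"translation":[40,-40,0],"turn":[0,0,0],"gripper":0.7},{"translation":[35,-45,0],"turn":[0,0,0],"gripper":0.7},{"translation":[30,-45,0],"turn":[0,0,0],"gripper":0.7},{"translation":[25,-45,0],"turn":[0,0,0],"gripper":0.7},{"translation":[20,-45,0],"turn":[0,0,0],"gripper":0.7},{"translation":[20,-48,0],"turn":[0,0,0],"gripper":0.7}]'
python3 -m creep '[{"translation":[10,-48,0],"turn":[0,0,0],"gripper":0.7},{"translation":[10,-48,0],"turn":[0,0,0],"gripper":0.7},{"translation":[5,-48,0],"turn":[0,0,0],"gripper":0.7},{"translation":[5,-48,0],"turn":[0,0,0],"gripper":0.7},{"translation":[0,-48,0],"turn":[0,0,0],"gripper":0.7},{"translation":[0,-48,0],"turn":[0,0,0],"gripper":0.7},{"translation":[-5,-48,0],"turn":[0,0,0],"gripper":0.7},{"translation":[-10,-48,0],"turn":[0,0,0],"gripper":0.7},{"translation":[-10,-48,0],"turn":[0,0,0],"gripper":0.7},{"translation":[-15,-48,0],"turn":[0,0,0],"gripper":0.7},{"translation":[-20,-48,0],"turn":[0,0,0],"gripper":0.7},{"translation":[-20,-45,0],"turn":[0,0,0],"gripper":0.7}]'
python3 - <<'E'
from bench import ctrl
import numpy as np
s=ctrl.read_state()
print(np.round(s["joints"],2))
E
```

```text
time: 10.3
position: [649.1, 248.4, 325.1]
eef_rot: [3.141, -0.011, 1.663]
ft_force: [0.8, 0.6, 0.3]
gripper_width: 27.6
gripper_force: 0.0
time: 11.5
position: [598.3, -322.6, 325.1]
eef_rot: [3.137, -0.01, 1.662]
ft_force: [0.7, -0.6, -0.9]
gripper_width: 27.3
gripper_force: 0.0
[ 0.03  0.53  0.68  1.3  -0.34  1.43  0.78]
```

```bash

python3 -m creep '[{"translation":[-20,7,0],"turn":[0,0,0],"gripper":0.7},{"translation":[-20,7,0],"turn":[0,0,0],"gripper":0.7},{"translation":[-20,7,0],"turn":[0,0,0],"gripper":0.7},{"translation":[-20,7,-10],"turn":[0,0,0],"gripper":0.7},{"translation":[-20,7,-10],"turn":[0,0,0],"gripper":0.7},{"translation":[-20,7,-15],"turn":[0,0,0],"gripper":0.7},{"translation":[-20,7,-15],"turn":[0,0,0],"gripper":0.7},{"translation":[-20,7,-15],"turn":[0,0,0],"gripper":0.7},{"translation":[-20,5,-15],"turn":[0,0,0],"gripper":0.7},{"translation":[-13,4,-20],"turn":[0,0,0],"gripper":0.7},{"translation":[0,0,-20],"turn":[0,0,0],"gripper":0.7},{"translation":[0,0,0],"turn":[0,0,0],"gripper":0.7}]'
python3 - <<'E'
from bench import ctrl
import numpy as np
s=ctrl.read_state()
print(np.round(s["joints"],2))
E
```

```text
time: 12.7
position: [404.5, -254.3, 203.8]
eef_rot: [3.141, -0.011, 1.66]
ft_force: [0.8, -0.4, -0.0]
gripper_width: 27.9
gripper_force: 0.0
[-0.11  0.25  0.7   1.99 -0.2   0.98  0.78]
```

```bash

python3 -m creep '[{"translation":[2,-3,-15],"turn":[0,0,0],"gripper":0.7},{"translation":[0,0,-15],"turn":[0,0,0],"gripper":0.7},{"translation":[0,0,-15],"turn":[0,0,0],"gripper":0.7},{"translation":[0,0,-15],"turn":[0,0,0],"gripper":0.7},{"translation":[0,0,-15],"turn":[0,0,0],"gripper":0.7},{"translation":[0,0,-14],"turn":[0,0,0],"gripper":0.7},{"translation":[0,0,0],"turn":[0,0,0],"gripper":0.8},{"translation":[0,0,0],"turn":[0,0,0],"gripper":1},{"translation":[0,0,0],"turn":[0,0,0],"gripper":1},{"translation":[0,0,0],"turn":[0,0,0],"gripper":1}]'
```

```text
time: 13.7
position: [410.0, -259.1, 118.0]
eef_rot: [3.137, -0.005, 1.66]
ft_force: [4.6, -0.6, -3.6]
gripper_width: 8.7
gripper_force: 30.0
```

```bash

python3 -m creep '[{"translation":[2.4,0.2,8.1],"turn":[0,0,0],"gripper":1},{"translation":[2.4,0.2,8.1],"turn":[0,0,0],"gripper":1},{"translation":[3.2,0.3,7.9],"turn":[0,0,0],"gripper":1},{"translation":[3.2,0.3,7.9],"turn":[0,0,0],"gripper":1},{"translation":[4,0.4,7.5],"turn":[0,0,0],"gripper":1},{"translation":[4,0.4,7.5],"turn":[0,0,0],"gripper":1},{"translation":[4.7,0.4,7.1],"turn":[0,0,0],"gripper":1},{"translation":[4.7,0.4,7.1],"turn":[0,0,0],"gripper":1},{"translation":[5.4,0.5,6.6],"turn":[0,0,0],"gripper":1},{"translation":[5.4,0.5,6.6],"turn":[0,0,0],"gripper":1}]'
```

```text
time: 14.7
position: [447.1, -255.6, 191.8]
eef_rot: [3.141, -0.006, 1.658]
ft_force: [-1.6, -5.4, -3.2]
gripper_width: 9.1
gripper_force: 30.0
```

```bash

python3 -m creep '[{"translation":[6,0.5,6],"turn":[0,0,0],"gripper":1},{"translation":[6,0.5,6],"turn":[0,0,0],"gripper":1},{"translation":[6.6,0.6,5.4],"turn":[0,0,0],"gripper":1},{"translation":[6.6,0.6,5.4],"turn":[0,0,0],"gripper":1},{"translation":[7.1,0.6,4.7],"turn":[0,0,0],"gripper":1},{"translation":[7.1,0.6,4.7],"turn":[0,0,0],"gripper":1},{"translation":[7.5,0.7,3.9],"turn":[0,0,0],"gripper":1},{"translation":[7.5,0.7,3.9],"turn":[0,0,0],"gripper":1},{"translation":[7.9,0.7,3.2],"turn":[0,0,0],"gripper":1},{"translation":[7.9,0.7,3.2],"turn":[0,0,0],"gripper":1}]'
python3 -m creep '[{"translation":[8.1,0.7,2.4],"turn":[0,0,0],"gripper":1},{"translation":[8.1,0.7,2.4],"turn":[0,0,0],"gripper":1},{"translation":[8.3,0.7,1.5],"turn":[0,0,0],"gripper":1},{"translation":[8.3,0.7,1.5],"turn":[0,0,0],"gripper":1},{"translation":[8.4,0.7,0.7],"turn":[0,0,0],"gripper":1},{"translation":[8.4,0.7,0.7],"turn":[0,0,0],"gripper":1},{"translation":[8.5,0.7,-0.1],"turn":[0,0,0],"gripper":1},{"translation":[8.5,0.7,-0.1],"turn":[0,0,0],"gripper":1}]'
```

```text
time: 15.7
position: [517.6, -249.2, 239.2]
eef_rot: [3.14, -0.007, 1.659]
ft_force: [-3.3, -1.7, 6.2]
gripper_width: 9.1
gripper_force: 30.0
time: 16.5
position: [585.3, -243.0, 246.8]
eef_rot: [3.14, -0.007, 1.66]
ft_force: [-0.8, -2.2, -0.1]
gripper_width: 8.5
gripper_force: 30.0
```

```bash

python3 -m creep '[{"translation":[8.4,0.7,-1],"turn":[0,0,0],"gripper":1},{"translation":[8.4,0.7,-1],"turn":[0,0,0],"gripper":1},{"translation":[8.3,0.7,-1.8],"turn":[0,0,0],"gripper":1},{"translation":[8.3,0.7,-1.8],"turn":[0,0,0],"gripper":1},{"translation":[6,0.6,-2],"turn":[0,0,0],"gripper":1},{"translation":[2,0,-1],"turn":[0,0,0],"gripper":1},{"translation":[0,0,0],"turn":[0,0,0],"gripper":1},{"translation":[0,0,0],"turn":[0,0,0],"gripper":1}]'
```

```text
time: 17.3
position: [626.0, -239.4, 238.1]
eef_rot: [3.14, -0.007, 1.66]
ft_force: [2.2, 2.8, 1.0]
gripper_width: 9.0
gripper_force: 30.0
```

```bash

python3 -m creep '[{"translation":[3,0.3,-1],"turn":[0,0,0],"gripper":1},{"translation":[3,0.3,-1],"turn":[0,0,0],"gripper":1},{"translation":[0,0,0],"turn":[0,0,0],"gripper":1}]'
```

```text
time: 17.6
position: [627.1, -239.5, 237.5]
eef_rot: [-3.136, -0.01, 1.657]
ft_force: [-22.4, 8.0, 22.5]
gripper_width: 9.0
gripper_force: 30.0
```

```bash

python3 -m creep '[{"translation":[-4,0,1],"turn":[0,0,0],"gripper":1},{"translation":[0,0,0],"turn":[0,0,0],"gripper":0.7},{"translation":[0,0,0],"turn":[0,0,0],"gripper":0.5},{"translation":[0,0,10],"turn":[0,0,0],"gripper":0.3},{"translation":[0,0,30],"turn":[0,0,0],"gripper":0},{"translation":[0,0,40],"turn":[0,0,0],"gripper":0},{"translation":[0,15,40],"turn":[0,0,0],"gripper":0},{"translation":[-10,40,20],"turn":[0,0,0],"gripper":0},{"translation":[-10,45,0],"turn":[0,0,0],"gripper":0},{"translation":[-10,45,0],"turn":[0,0,0],"gripper":0},{"translation":[0,45,0],"turn":[0,0,0],"gripper":0},{"translation":[0,0,0],"turn":[0,0,0],"gripper":0}]'
cat > look.py <<'E'
import sys,cv2,numpy as np,pickle
from bench import ctrl
def go(tag,crops):
    o=[]
    for n,(x,y,w,h) in crops:
        im=ctrl.get_image(n);pickle.dump(im,open(f"{n}{tag}.pkl","wb"))
        p=cv2.convertScaleAbs(cv2.resize(im["pixels"][y:y+h,x:x+w,::-1],(400,450),interpolation=2),alpha=1.6)
        for i in range(0,w,10): X=int(i*400/w);cv2.line(p,(X,0),(X,6),(0,0,255));cv2.putText(p,str(x+i),(X,16),0,.3,(0,0,255))
        for i in range(0,h,10): Y=int(i*450/h);cv2.line(p,(0,Y),(6,Y),(0,0,255));cv2.putText(p,str(y+i),(8,Y+4),0,.3,(0,0,255))
        o.append(p)
    cv2.imwrite(f"pics/{tag}.png",np.hstack(o))
    s=ctrl.read_state();print(np.round(s["joints"],2),s["position"],s["eef_rot"])
E
python3 -c "
from look import go
go('m3',[('top',(300,140,110,124)),('scene',(95,90,110,124))])"
```

```text
time: 18.8
position: [598.6, -41.0, 377.4]
eef_rot: [3.139, -0.01, 1.67]
ft_force: [0.4, 0.2, -0.7]
gripper_width: 89.7
gripper_force: 0.0
[-0.46  0.34  0.67  1.42 -0.22  1.45  0.3 ] [598.14302247 -47.98915891 377.72358197] [ 3.13949856 -0.00615813  1.66220316]
```

View pics/m3.png

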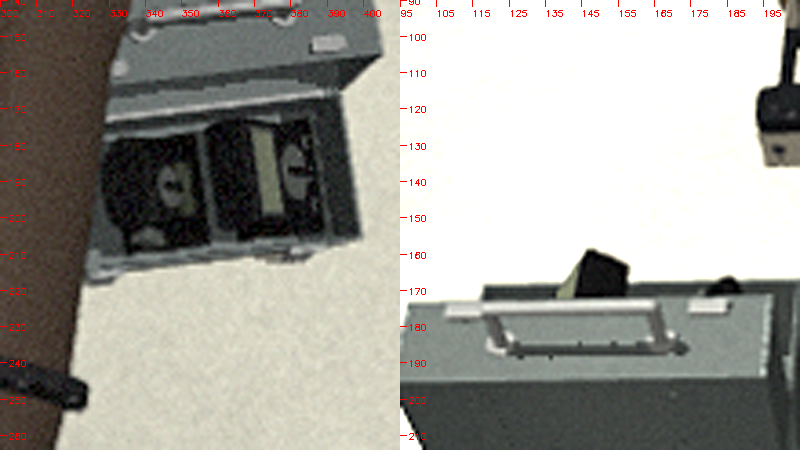

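```bash
cat > meter.py <<'E'
from h import *
T3,S3=[pickle.load(open(n+"m3.pkl","rb")) for n in("top","scene")]
s,c=np.sin(np.radians(35)),np.cos(np.radians(35))
X=np.array([0,c,-s]);Y=np.array([-1,0,0]);Z=np.array([0,s,c])
m=lambda x,y,z:x*X+y*Y+z*Z
t=lambda a:[(300+x/3.636,140+y/3.629) for x,y in a]
u=lambda a:[(95+(x-400)/3.636,90+y/3.629) for x,y in a]
tp=[m(-19,-44,72.5),m(19,-44,72.5),m(-19,44,72.5),m(19,44,72.5),m(-28,0,-12.5)]
tu=t([(243,121),(207,125),(252,240),(217,243),(298,172)])
sp=[m(-19,44,72.5),m(19,44,72.5)];su=u([(585,250),(628,267)])
E
python3 - <<'E'
from meter import *
f=lambda p:np.r_[(proj(T3,pose(tp,p[0],p[1],.09,p[2]))-tu).ravel(),(proj(S3,pose(sp,p[0],p[1],.09,p[2]))-su).ravel()]
r=least_squares(f,[510,-300,85],loss="soft_l1");print(r.x,r.fun.reshape(-1,2).round(1).tolist() if 0 else f(r.x).reshape(-1,2).round(1).tolist())
ex=np.array([np.cos(.09),np.sin(.09)]);ey=np.array([-ex[1],ex[0]]);d=r.x[:2]-[511,-249];print("in case",d@ex,d@ey)
R=np.array([[ex[0],ey[0],0],[ex[1],ey[1],0],[0,0,1]])
Xw,Yw,Zw=R@X,R@Y,R@Z
g=r.x+(72.5-12)*Zw+27*Yw
ga=np.radians(50);d=-np.cos(ga)*Zw-np.sin(ga)*Yw
print("centre z top",r.x[2]+72.5*c,"foot z",r.x[2]-72.5*c,"grasp",g,"d",d,"closing",Xw)
from scipy.spatial.transform import Rotation as Q
from bench import ctrl
C=Q.from_euler("xyz",ctrl.read_state()["eef_rot"])
for sg in(1,-1):
    y=sg*Xw;G=Q.from_matrix(np.c_[np.cross(y,d),y,d]);w=(G*C.inv()).as_rotvec();print(sg,w,np.linalg.norm(w))
E
```

```text
[ 511.71027305 -307.40976944   63.35528335] [[0.4, 0.2], [-1.6, 1.3], [2.2, -2.9], [-0.2, -2.0], [0.6, 1.0], [0.2, -0.2], [0.6, 0.3]]
in case -4.542386953945057 -58.237207820581204
centre z top 122.74380656232753 foot z 3.9667601404237374 grasp [ 481.70064007 -275.2755616   112.91398203] d [ 0.79608118 -0.29834469 -0.52654078] closing [-0.0736242   0.81583672 -0.57357644]
1 [-1.12559738 -0.32840648  1.67772173] 2.0468440243858343
-1 [ 0.2969144  -1.03568179 -1.16478806] 1.5866714049815016
```

```bash
cat > kin.py <<'E'
import numpy as np,itertools
from scipy.optimize import least_squares
from scipy.spatial.transform import Rotation as R
D=[([-1.42,.435,.025,1.574,-.012,1.134,-.075],[156.8,604.5,225.9],[-3.14,0,2.888]),
([-0.43,0.05,0.76,1.83,-0.03,1.28,0.45],[421.1,-171.3,336.6],[-3.141,0,1.686]),
([-0.48,-0.43,1.26,2.47,-0.41,0.4,1.29],[348.4,-248,222.6],[2.426,-.009,1.68]),
([-0.75,-0.43,1.31,2.37,0.16,0.5,0.59],[369.6,-249.9,203.7],[2.63,-.019,1.673]),
([-0.91,-0.44,1.31,2.29,0.37,0.67,0.28],[372.7,-245.1,202.4],[2.776,-.009,1.666]),
([-0.82,0.64,0.82,1.19,-0.46,1.49,0.02],[679.8,238,322.5],[3.141,-.009,1.661]),
([-1.65,0.51,0.59,1.3,-0.29,1.4,-0.97],[230,641.3,323.8],[-3.138,-.008,1.667]),
([0.03,0.53,0.68,1.3,-0.34,1.43,0.78],[598.3,-322.6,325.1],[3.137,-.01,1.662]),
([-0.11,0.25,0.7,1.99,-0.2,0.98,0.78],[404.5,-254.3,203.8],[3.141,-.011,1.66]),
([-0.46,0.34,0.67,1.42,-0.22,1.45,0.3],[598.1,-48,377.7],[3.1395,-.006,1.662])]
def rot(a,t): 
    v=np.zeros(3);v[a]=t;return R.from_rotvec(v).as_matrix()
def fk(q,p,S):
    L1,L2,a3,L3,a4,a6,L4,o0,o7=p[:9];q=np.array(q)*S
    M=rot(2,q[0]+o0);P=np.array([0,0,L1]);M=M@rot(1,q[1]);P=P+M@[0,0,L2]
    M=M@rot(2,q[2]);P=P+M@[a3,0,0];M=M@rot(1,q[3]);P=P+M@[a4,0,L3];M=M@rot(2,q[4]);M=M@rot(1,q[5]);P=P+M@[a6,0,L4]
    return P,M@rot(2,q[6]+o7)
def res(p,S):
    o=[]
    for q,x,e in D:
        P,M=fk(q,p,S);E=R.from_euler("xyz",e).as_matrix();o+=[(P-x)/1000,(M-E).ravel()]
    return np.concatenate(o)
E
python3 - <<'E'
from kin import *
best=[]
for s1,s2,s3,s4,s5,s6,s7 in itertools.product(*[[1,-1]]*7):
  if s2<0: continue
  for o0 in(0,2.6):
   for o7 in (0,1.57,-1.57,3.14):
    S=np.array([s1,s2,s3,s4,s5,s6,s7]);p0=np.array([300,330,50,380,-70,70,300,o0,o7],float)
    c=np.linalg.norm(res(p0,S));best.append((c,tuple(S),o0,o7))
best.sort()
out=[]
for c,S,o0,o7 in best[:25]:
    r=least_squares(res,[300,330,50,380,-70,70,300,o0,o7],args=(np.array(S),),x_scale=[100]*7+[.3]*2,max_nfev=60);out.append((r.cost,S,r.x.round(2).tolist()))
out.sort(key=lambda a:a[0])
for o in out[:3]:print(o)
E
```

```text
(np.float64(0.0033493283150028796), (np.int64(-1), np.int64(1), np.int64(-1), np.int64(1), np.int64(-1), np.int64(1), np.int64(-1)), [259.63, 500.87, 38.14, 438.17, -19.27, 13.96, 308.19, -0.04, -4.75])
(np.float64(0.003349328315003104), (np.int64(-1), np.int64(1), np.int64(-1), np.int64(1), np.int64(-1), np.int64(1), np.int64(-1)), [259.63, 500.87, 38.14, 438.17, -19.27, 13.96, 308.19, -0.04, 1.54])
(np.float64(3.1625618042968893), (np.int64(-1), np.int64(1), np.int64(-1), np.int64(1), np.int64(1), np.int64(1), np.int64(-1)), [120.76, 240.98, -4.76, 426.15, -30.01, -126.16, -57.12, -0.04, 1.57])
```

```bash
cat > ik.py <<'E'
from kin import *
S=np.array([-1,1,-1,1,-1,1,-1]);p=least_squares(res,[260,500,38,438,-19,14,308,-.04,1.54],args=(S,),x_scale=[100]*7+[.3]*2).x
LO=np.array([-2.62,-.44,-1.27,.08,-1.32,.12,-2.74]);HI=np.array([2.62,2.09,1.32,2.57,4.46,2,2.74])
def ik(P,M,q0,reg=.0):
    def f(q):
        a,B=fk(q,p,S);return np.r_[(a-P)/300,R.from_matrix(B.T@M).as_rotvec(),reg*(q-q0)]
    r=least_squares(f,np.clip(q0,LO+.01,HI-.01),bounds=(LO,HI));a,B=fk(r.x,p,S)
    return r.x,np.linalg.norm(a-P),np.linalg.norm(R.from_matrix(B.T@M).as_rotvec())
def mframe(yaw,tilt,kind):
    s,c=np.sin(np.radians(tilt)),np.cos(np.radians(tilt));Rz=rot(2,yaw)
    if kind=="case": A=np.c_[[0,c,-s],[-1,0,0],[0,s,c]]
    else: A=np.c_[[c,0,-s],[0,1,0],[s,0,c]]
    return Rz@A
def tool(A,C,g,sg,yo=27,zo=60.5,depth=19):   # A meter axes, C centre; returns TCP, tool matrix
    ga=np.radians(g);d=A@[0,-np.sin(ga),-np.cos(ga)];y=sg*A[:,0]
    return C+A@[0,yo,zo]+depth*d,np.c_[np.cross(y,d),y,d]
Ac=mframe(.09,35,"case");Cc=np.array([511,-304,74.])
ys=.65;As=mframe(ys,25,"stand");so=np.array([545,190,0.])
t=np.radians(25);foot=np.array([10-22*np.cos(t),0,20+22*np.sin(t)]);Cs=so+rot(2,ys)@foot+As@[0,0,72.5]
E
python3 - <<'E'
from ik import *
rng=np.random.default_rng(0);q0=np.array([-0.46,0.34,0.67,1.42,-0.22,1.45,0.3])
for g in(30,45,60):
  for sg in(1,-1):
    for nm,A,C in(("case",Ac,Cc),("stand",As,Cs)):
      P,M=tool(A,C,g,sg);sol=[]
      for k in range(25):
        st=q0 if k==0 else rng.uniform(LO,HI);q,e,a=ik(P,M,st)
        if e<2 and a<.02: sol.append((np.linalg.norm(q-q0).round(2),(np.minimum(q-LO,HI-q)).min().round(2),q.round(2).tolist(),k))
      sol.sort(key=lambda s:s[0]);print(g,sg,nm,len(sol),sol[:2])
E
```

```text
30 1 case 16 [(np.float64(3.47), np.float64(0.06), [0.62, 0.31, -0.3, 2.51, 2.53, 0.52, -0.28], 14), (np.float64(3.5), np.float64(0.06), [0.33, 0.3, 0.03, 2.51, 2.69, 0.47, -0.46], 0)]
30 1 stand 16 [(np.float64(0.88), np.float64(0.71), [-1.0, 0.76, 0.51, 1.51, 0.24, 1.29, 0.1], 3), (np.float64(0.88), np.float64(0.71), [-1.02, 0.76, 0.54, 1.51, 0.22, 1.29, 0.12], 24)]
30 -1 case 10 [(np.float64(4.12), np.float64(0.06), [-0.19, 0.36, 0.63, 2.51, 3.1, 0.42, 2.21], 22), (np.float64(4.13), np.float64(0.06), [-0.23, 0.37, 0.68, 2.51, 3.15, 0.42, 2.16], 23)]
30 -1 stand 22 [(np.float64(3.06), np.float64(0.0), [-0.24, 0.81, -0.7, 1.52, 0.9, 1.62, 2.74], 2), (np.float64(3.06), np.float64(0.0), [-0.25, 0.81, -0.69, 1.52, 0.89, 1.61, 2.74], 7)]
45 1 case 0 []
45 1 stand 19 [(np.float64(1.14), np.float64(0.72), [-1.16, 0.81, 0.6, 1.59, 0.41, 1.22, -0.03], 10), (np.float64(1.14), np.float64(0.66), [-1.2, 0.83, 0.66, 1.59, 0.37, 1.21, 0.01], 22)]
45 -1 case 0 []
45 -1 stand 22 [(np.float64(2.89), np.float64(0.0), [-0.57, 0.74, -0.29, 1.6, 0.91, 1.5, 2.74], 16), (np.float64(2.91), np.float64(0.02), [-0.53, 0.75, -0.35, 1.6, 0.93, 1.53, 2.72], 23)]
60 1 case 0 []
60 1 stand 19 [(np.float64(1.41), np.float64(0.61), [-1.31, 0.9, 0.71, 1.66, 0.55, 1.16, -0.15], 11), (np.float64(1.41), np.float64(0.56), [-1.34, 0.92, 0.76, 1.66, 0.51, 1.14, -0.12], 18)]
60 -1 case 0 []
60 -1 stand 20 [(np.float64(2.81), np.float64(0.01), [-0.96, 0.78, 0.17, 1.67, 0.9, 1.37, 2.73], 9), (np.float64(2.81), np.float64(0.04), [-0.9, 0.77, 0.09, 1.67, 0.94, 1.41, 2.7], 11)]
```

```bash
cat > scan.py <<'E'
from ik import *
rng=np.random.default_rng(1);q0=np.array([-0.46,0.34,0.67,1.42,-0.22,1.45,0.3])
for g in(0,10,20,25,30):
  for sg in(1,-1):
    for nm,A,C in(("case",Ac,Cc),("stand",As,Cs)):
      P,M=tool(A,C,g,sg,22,72.5,17);sol=[]
      for k in range(25):
        q,e,a=ik(P,M,q0 if k==0 else rng.uniform(LO,HI),.003)
        if e<3 and a<.03: sol.append((np.linalg.norm(q-q0).round(2),(np.minimum(q-LO,HI-q)).min().round(2),q.round(2).tolist()))
      sol.sort(key=lambda s:s[0]);print(g,sg,nm,len(sol),*sol[:1],*([max(sol,key=lambda s:s[1])] if sol else []))
E
python3 scan.py
```

```text
0 1 case 20 (np.float64(1.77), np.float64(0.43), [-0.33, 0.43, 0.58, 2.14, 0.71, 0.55, 1.25]) (np.float64(1.77), np.float64(0.43), [-0.33, 0.43, 0.58, 2.14, 0.71, 0.55, 1.25])
0 1 stand 15 (np.float64(0.56), np.float64(0.49), [-0.74, 0.76, 0.44, 1.35, -0.16, 1.51, 0.35]) (np.float64(0.78), np.float64(0.5), [-0.52, 0.72, 0.07, 1.35, 0.05, 1.5, 0.18])
0 -1 case 11 (np.float64(1.84), np.float64(0.0), [-0.79, 0.82, 1.32, 2.13, -0.51, 0.49, -0.76]) (np.float64(2.92), np.float64(0.43), [-0.01, 0.38, 0.2, 2.14, 0.93, 0.66, -2.08])
0 -1 stand 14 (np.float64(2.94), np.float64(0.12), [-1.07, 1.05, 1.2, 1.36, -0.66, 1.67, -2.39]) (np.float64(2.96), np.float64(0.24), [-1.01, 0.94, 0.99, 1.35, -0.51, 1.6, -2.5])
10 1 case 17 (np.float64(1.98), np.float64(0.18), [-0.45, 0.4, 0.74, 2.26, 0.9, 0.3, 1.08]) (np.float64(2.07), np.float64(0.3), [-0.08, 0.32, 0.3, 2.27, 1.19, 0.44, 0.83])
10 1 stand 17 (np.float64(0.61), np.float64(0.56), [-0.83, 0.75, 0.48, 1.39, -0.04, 1.44, 0.3]) (np.float64(0.61), np.float64(0.56), [-0.83, 0.75, 0.48, 1.39, -0.04, 1.44, 0.3])
10 -1 case 14 (np.float64(1.89), np.float
[... 1739 characters left out ...]
case 15 (np.float64(3.4), np.float64(0.07), [0.47, 0.27, -0.16, 2.5, 2.52, 0.47, -0.3]) (np.float64(3.57), np.float64(0.08), [1.1, 0.39, -0.88, 2.49, 2.24, 0.65, 0.07])
30 1 stand 15 (np.float64(0.86), np.float64(0.69), [-1.03, 0.77, 0.57, 1.49, 0.2, 1.31, 0.15]) (np.float64(0.86), np.float64(0.69), [-1.03, 0.77, 0.57, 1.49, 0.2, 1.31, 0.15])
30 -1 case 10 (np.float64(4.08), np.float64(0.06), [-0.14, 0.31, 0.54, 2.51, 2.93, 0.39, 2.38]) (np.float64(4.08), np.float64(0.06), [-0.14, 0.31, 0.54, 2.51, 2.93, 0.39, 2.38])
30 -1 stand 17 (np.float64(3.1), np.float64(0.0), [-1.35, 1.13, 1.32, 1.49, -0.42, 1.37, -2.48]) (np.float64(3.27), np.float64(0.1), [-0.08, 0.95, -1.02, 1.5, 1.08, 1.81, 2.64])
```

```bash
cat > plan.py <<'E'
from ik import *
from bench import ctrl
def sim(P,M,n,q,P0,M0):
    w=R.from_matrix(M@M0.T).as_rotvec();o=[]
    for i in range(1,n+1):
        Mi=R.from_rotvec(w*i/n).as_matrix()@M0;Pi=P0+(P-P0)*i/n
        q2,e,a=ik(Pi,Mi,q,.02);o.append((np.abs(q2-q).max(),e,a));q=q2
    o=np.array(o).max(0);print("shift",(P-P0).round(1),"per row",((P-P0)/n).round(1),"turn",w.round(3),"per row",(w/n).round(3),"q",q.round(2),"maxdq %.2f err %.1f %.3f"%tuple(o),"marg %.2f"%np.minimum(q-LO,HI-q).min())
    return q
def now():
    s=ctrl.read_state();return np.array(s["position"]),R.from_euler("xyz",s["eef_rot"]).as_matrix(),np.array(s["joints"])
E
python3 - <<'E'
from plan import *
P0,M0,q=now();a,b=fk(q,p,S);print("fk err",a-P0)
for ga,yo in((18,30),(12,30)):
    Pg,Mg=tool(Ac,Cc,ga,1,yo,72.5,15)
    print("grasp tcp",Pg.round(1),Mg[:,2].round(3))
    Pm,Mm=tool(Ac,Cc,0,1,yo,72.5,15);Pm=Pm-130*Mm[:,2]
    q1=sim(Pm,Mm,16,q,P0,M0);Pw=Pg-90*Mg[:,2];q2=sim(Pw,Mg,6,q1,Pm,Mm);q3=sim(Pg,Mg,8,q2,Pw,Mg)
E
```

```text
fk err [ 3.91639122 13.28307275  0.17862317]
grasp tcp [ 482.7 -273.   121.7] [ 0.357 -0.516 -0.779]
shift [-126.7 -151.6 -150.1] per row [-7.9 -9.5 -9.4] turn [-0.526  0.43   1.517] per row [-0.033  0.027  0.095] q [-0.52  0.2   0.58  2.1   0.66  0.87  1.27] maxdq 0.11 err 0.0 0.000 marg 0.47
shift [-20.8 -27.  -35.8] per row [-3.5 -4.5 -6. ] turn [ 0.023 -0.256  0.18 ] per row [ 0.004 -0.043  0.03 ] q [-0.53  0.07  0.68  2.41  1.2   0.45  0.84] maxdq 0.15 err 0.1 0.000 marg 0.16
shift [ 32.1 -46.4 -70.1] per row [ 4.  -5.8 -8.8] turn [0. 0. 0.] per row [0. 0. 0.] q [-0.39  0.33  0.7   2.39  1.76  0.21  0.28] maxdq 0.12 err 0.2 0.001 marg 0.09
grasp tcp [ 481.2 -273.4  121.4] [ 0.257 -0.54  -0.801]
shift [-126.7 -151.6 -150.1] per row [-7.9 -9.5 -9.4] turn [-0.526  0.43   1.517] per row [-0.033  0.027  0.095] q [-0.52  0.2   0.58  2.1   0.66  0.87  1.27] maxdq 0.11 err 0.0 0.000 marg 0.47
shift [-13.4 -25.2 -34.1] per row [-2.2 -4.2 -5.7] turn [ 0.015 -0.171  0.12 ] per row [ 0.003 -0.028  0.02 ] q [-0.52  0.13  0.65  2.32  0.96  0.55  1.05] maxdq 0.07 err 0.0 0.000 marg 0.25
shift [ 23.2 -48.6 -72.1] per row [ 2.9 -6.1 -9. ] turn [0. 0. 0.] per row [0. 0. 0.] q [-0.44  0.37  0.74  2.3   1.08  0.27  0.92] maxdq 0.04 err 0.0 0.000 marg 0.15
```

```bash

python3 -m creep '[{"translation":[-14,-6,0],"turn":[-0.033,0.027,0.095],"gripper":0.35},{"translation":[-14,-6,0],"turn":[-0.033,0.027,0.095],"gripper":0.35},{"translation":[-14,-6,0],"turn":[-0.033,0.027,0.095],"gripper":0.35},{"translation":[-14,-6,0],"turn":[-0.033,0.027,0.095],"gripper":0.35},{"translation":[-14,-6,0],"turn":[-0.033,0.027,0.095],"gripper":0.35},{"translation":[-14,-6,0],"turn":[-0.033,0.027,0.095],"gripper":0.35},{"translation":[-14,-6,0],"turn":[-0.033,0.027,0.095],"gripper":0.35},{"translation":[-14,-6,0],"turn":[-0.033,0.027,0.095],"gripper":0.35}]'
python3 -m creep '[{"translation":[-2,-13,-18],"turn":[-0.033,0.027,0.095],"gripper":0.35},{"translation":[-2,-13,-18],"turn":[-0.033,0.027,0.095],"gripper":0.35},{"translation":[-2,-13,-18],"turn":[-0.033,0.027,0.095],"gripper":0.35},{"translation":[-2,-13,-18],"turn":[-0.033,0.027,0.095],"gripper":0.35},{"translation":[-2,-13,-18],"turn":[-0.033,0.027,0.095],"gripper":0.35},{"translation":[-2,-13,-18],"turn":[-0.033,0.027,0.095],"gripper":0.35},{"translation":[-2,-13,-18],"turn":[-0.033,0.027,0.095],"gripper":0.35},{"translation":[-2,-13,-18],"turn":[-0.033,0.027,0.095],"gripper":0.35},{"translation":[0,0,0],"turn":[0,0,0],"gripper":0.35}]'
python3 - <<'E'
from plan import *
P0,M0,q=now();print(q.round(2),M0.round(3).tolist())
for ga in(18,12):
    Pg,Mg=tool(Ac,Cc,ga,1,30,72.5,15);Pw=Pg-90*Mg[:,2];q2=sim(Pw,Mg,6,q,P0,M0);q3=sim(Pg,Mg,8,q2,Pw,Mg)
from look import go
go('m4',[('top',(300,140,110,124)),('scene',(95,90,110,124))])
E
```

```text
time: 19.7
position: [485.4, -99.6, 377.7]
eef_rot: [-2.835, 0.126, 2.446]
ft_force: [-0.2, -0.1, 0.3]
gripper_width: 59.4
gripper_force: 0.0
time: 20.6
position: [466.9, -203.9, 231.8]
eef_rot: [-2.526, -0.005, -3.054]
ft_force: [-0.0, 0.4, 0.8]
gripper_width: 59.5
gripper_force: 0.0
[-0.54  0.23  0.48  2.09  0.65  0.95  1.18] [[-0.996, -0.074, 0.046], [-0.087, 0.813, -0.575], [0.005, -0.577, -0.816]]
shift [-16.3 -22.7 -40. ] per row [-2.7 -3.8 -6.7] turn [ 0.028 -0.26   0.184] per row [ 0.005 -0.043  0.031] q [-0.47  0.06  0.62  2.41  1.21  0.46  0.84] maxdq 0.15 err 0.1 0.000 marg 0.16
shift [ 32.1 -46.4 -70.1] per row [ 4.  -5.8 -8.8] turn [0. 0. 0.] per row [0. 0. 0.] q [-0.35  0.32  0.65  2.39  1.75  0.23  0.29] maxdq 0.11 err 0.1 0.001 marg 0.11
shift [ -8.9 -20.8 -38.3] per row [-1.5 -3.5 -6.4] turn [ 0.02  -0.175  0.123] per row [ 0.003 -0.029  0.021] q [-0.47  0.12  0.6   2.32  0.97  0.56  1.03] maxdq 0.11 err 0.0 0.000 marg 0.25
shift [ 23.2 -48.6 -72.1] per row [ 2.9 -6.1 -9. ] turn [0. 0. 0.] per row [0. 0. 0.] q [-0.4   0.36  0.69  2.31  1.12  0.29  0.89] maxdq 0.03 err 0.0 0.000 marg 0.17
[-0.54  0.23  0.48  2.09  0.64  0.95  1.18] [ 469.79055671 -202.32316011  233.93811288] [-2.52775396e+00  1.26733209e-03 -3.05647638e+00]
```

View pics/m4.png

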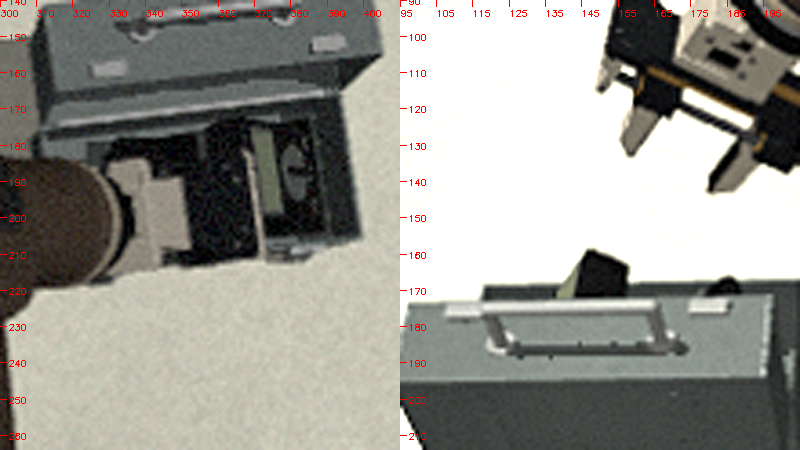

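```bash
python3 - <<'E'
from meter import *
tcp=np.array([469.8,-202.3,233.9]);y=np.array([-.074,.813,-.577])
print("tips pred",[(( (q-[95,90])*[3.636,3.629]+[400,0]).round()).tolist() for q in proj(S3,[tcp-39*y,tcp-30*y,tcp,tcp+30*y,tcp+39*y])])
# clamp apex & meter corners given case x coordinate
ex=np.array([np.cos(.09),np.sin(.09)]);ey=np.array([-ex[1],ex[0]])
for o in([511,-249],):
  for nm,uv,xc in(("clamp apex",(722,279),0),("face-top-front",(585,250),-44),("back-top-front",(628,267),-44)):
    t0=np.array(u([uv])[0])
    f=lambda v:(proj(S3,[np.r_[np.array(o)+xc*ex+v[0]*ey,v[1]]])[0]-t0)
    r=least_squares(f,[0,130]);print(nm,"case y,z",r.x.round(1))
E
```

```text
tips pred [[622.0, 140.0], [633.0, 146.0], [671.0, 163.0], [707.0, 179.0], [718.0, 184.0]]
clamp apex case y,z [ 80.3 148.7]
face-top-front case y,z [-31.5 137.4]
back-top-front case y,z [ -1.4 117.6]
```

```bash
python3 - <<'E'
from plan import *
P0,M0,q=now()
A=mframe(.09,10,"case");top=np.array([506.8,-262.6,135.])
d=-A[:,2];y=A[:,0];M=np.c_[np.cross(y,d),y,d]
Pg=top+20*d-6*y;Pw=Pg-70*d
q=sim(Pw,M,6,q,P0,M0);q=sim(Pg,M,8,q,Pw,M);print(Pw,Pg)
B=rot(2,.09);q=sim(Pg+B@[0,-50,29],M,8,q,Pg,M)
E
```

```text
shift [ 36.8 -57.5 -48.7] per row [ 6.1 -9.6 -8.1] turn [0.438 0.04  0.005] per row [0.073 0.007 0.001] q [0.02 0.33 0.41 1.88 0.03 0.87 2.05] maxdq 0.22 err 0.0 0.000 marg 0.69
shift [  1.1 -12.1 -68.9] per row [ 0.1 -1.5 -8.6] turn [0. 0. 0.] per row [0. 0. 0.] q [ 0.06  0.42  0.39  1.93 -0.01  0.73  2.08] maxdq 0.02 err 0.0 0.000 marg 0.61
[ 506.55071624 -259.83766298  185.28227672] [ 507.64322348 -271.94383938  116.34573401]
shift [  4.5 -49.8  29. ] per row [ 0.6 -6.2  3.6] turn [0. 0. 0.] per row [0. 0. 0.] q [ 0.14  0.43  0.39  1.83 -0.02  0.81  2.17] maxdq 0.01 err 0.0 0.000 marg 0.57
```

```bash

python3 -m creep '[{"translation":[5,-7,0],"turn":[0.055,0.005,0],"gripper":0.3},{"translation":[5,-7,0],"turn":[0.055,0.005,0],"gripper":0.3},{"translation":[5,-7,-5],"turn":[0.055,0.005,0],"gripper":0.3},{"translation":[5,-7,-6],"turn":[0.055,0.005,0],"gripper":0.3},{"translation":[5,-7,-8],"turn":[0.055,0.005,0],"gripper":0.3},{"translation":[5,-7,-10],"turn":[0.055,0.005,0],"gripper":0.3},{"translation":[4,-8,-10],"turn":[0.055,0.005,0],"gripper":0.3},{"translation":[3,-7,-10],"turn":[0.053,0.005,0.005],"gripper":0.3},{"translation":[0,0,0],"turn":[0,0,0],"gripper":0.3}]'
python3 - <<'E'
from plan import *
P0,M0,q=now();print(P0,q.round(2),M0.round(3).tolist())
from look import go
go('m5',[('top',(300,140,110,124)),('scene',(95,90,110,124))])
from h import *
im=pickle.load(open("scenem5.pkl","rb"));y=M0[:,1]
print([((v-[95,90])*[3.636,3.629]+[400,0]).round().tolist() for v in proj(im,[P0-32*y,P0+32*y])])
E
```

```text
time: 21.6
position: [507.6, -261.6, 185.2]
eef_rot: [-2.968, 0.002, -3.053]
ft_force: [0.1, -0.6, 0.2]
gripper_width: 64.3
gripper_force: 0.0
[ 507.55285387 -261.57956174  185.2032304 ] [-0.03  0.35  0.4   1.87  0.03  0.87  1.99] [[-0.996, -0.087, 0.017], [-0.089, 0.981, -0.172], [-0.002, -0.173, -0.985]]
[-0.03  0.35  0.4   1.87  0.03  0.87  1.98] [ 507.65642876 -258.97180276  185.24789686] [-2.96660974e+00  1.38412321e-03 -3.04914756e+00]
[[547.0, 238.0], [635.0, 247.0]]
```

View pics/m5.png

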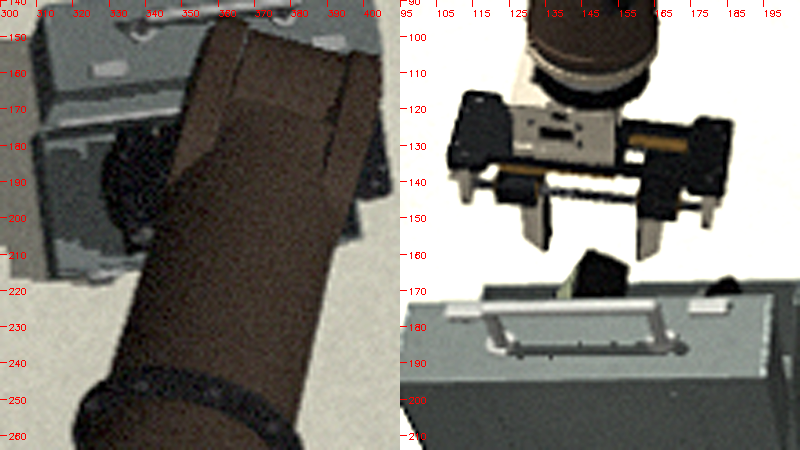

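```bash

python3 -m creep '[{"translation":[0,-1.5,-8.6],"turn":[0,0,0],"gripper":0.3},{"translation":[0,-1.5,-8.6],"turn":[0,0,0],"gripper":0.3},{"translation":[0,-1.5,-8.6],"turn":[0,0,0],"gripper":0.3},{"translation":[0,-1.5,-8.6],"turn":[0,0,0],"gripper":0.3},{"translation":[0,-1.5,-8.6],"turn":[0,0,0],"gripper":0.3},{"translation":[0,-1.5,-8.6],"turn":[0,0,0],"gripper":0.3},{"translation":[0,-1.5,-8.6],"turn":[0,0,0],"gripper":0.3},{"translation":[0,-1,-6],"turn":[0,0,0],"gripper":0.3},{"translation":[0,0,0],"turn":[0,0,0],"gripper":0.3}]'
python3 -m creep '[{"translation":[0,-4,0.5],"turn":[0,0,0],"gripper":0.3},{"translation":[0,-4,1],"turn":[0,0,0],"gripper":0.3},{"translation":[0.3,-4,2],"turn":[0,0,0],"gripper":0.3},{"translation":[0.3,-4,2],"turn":[0,0,0],"gripper":0.3},{"translation":[0,0,0],"turn":[0,0,0],"gripper":0.3}]'
python3 - <<'E'
from look import go
go('m6',[('top',(300,140,110,124)),('scene',(95,90,110,124))])
E
```

```text
time: 22.6
position: [506.3, -269.9, 117.0]
eef_rot: [-2.968, -0.001, -3.047]
ft_force: [-0.5, -0.6, -0.4]
gripper_width: 64.3
gripper_force: 0.0
time: 23.1
position: [507.8, -286.2, 124.1]
eef_rot: [-2.967, 0.001, -3.047]
ft_force: [-0.4, 3.1, 1.8]
gripper_width: 64.1
gripper_force: 1.5
[ 0.04  0.44  0.38  1.91 -0.01  0.73  2.05] [ 507.62874526 -285.75296883  123.62451893] [-2.96758441e+00  3.10498697e-04 -3.04650593e+00]
```

View pics/m6.png

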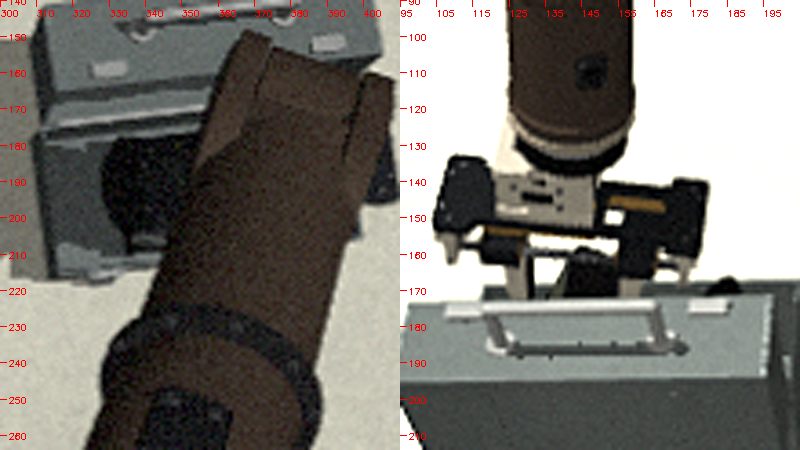

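```bash

python3 -m creep '[{"translation":[0.4,-4,4],"turn":[0,0,0],"gripper":0.3},{"translation":[0.4,-4,4],"turn":[0,0,0],"gripper":0.3},{"translation":[0.4,-4,4],"turn":[0,0,0],"gripper":0.3},{"translation":[0.4,-4,4],"turn":[0,0,0],"gripper":0.3},{"translation":[0.4,-4,3],"turn":[0,0,0],"gripper":0.3}]'
python3 -m creep '[{"translation":[0.4,-4,3],"turn":[0,0,0],"gripper":0.3},{"translation":[0.4,-4,3],"turn":[0,0,0],"gripper":0.3},{"translation":[0.4,-4,2],"turn":[0,0,0],"gripper":0.3},{"translation":[0.4,-4,2],"turn":[0,0,0],"gripper":0.3},{"translation":[0,0,0],"turn":[0,0,0],"gripper":0.3}]'
python3 -m creep '[{"translation":[0,0,0],"turn":[0,0,0],"gripper":0.45},{"translation":[0,0,0],"turn":[0,0,0],"gripper":0.55},{"translation":[0,0,0],"turn":[0,0,0],"gripper":0.8},{"translation":[0,0,0],"turn":[0,0,0],"gripper":1},{"translation":[0,0,0],"turn":[0,0,0],"gripper":1}]'
```

```text
time: 23.7
position: [509.5, -306.6, 143.0]
eef_rot: [-2.967, 0.0, -3.047]
ft_force: [0.2, 0.9, -0.3]
gripper_width: 64.4
gripper_force: 0.5
time: 24.2
position: [511.2, -322.6, 152.9]
eef_rot: [-2.967, 0.0, -3.047]
ft_force: [0.3, 0.9, 0.6]
gripper_width: 64.4
gripper_force: 0.6
time: 24.7
position: [511.1, -321.4, 152.4]
eef_rot: [-2.968, -0.0, -3.046]
ft_force: [-0.8, 2.3, 0.2]
gripper_width: 37.8
gripper_force: 29.9
```

```bash

python3 -m creep '[{"translation":[0,0,4],"turn":[0,0,0],"gripper":1},{"translation":[0,0,8],"turn":[0,0,0],"gripper":1},{"translation":[0,0,12],"turn":[0,0,0],"gripper":1},{"translation":[0,0,15],"turn":[0,0,0],"gripper":1},{"translation":[0,0,20],"turn":[0,0,0],"gripper":1},{"translation":[0,0,20],"turn":[0,0,0],"gripper":1},{"translation":[0,0,20],"turn":[0,0,0],"gripper":1},{"translation":[0,0,20],"turn":[0,0,0],"gripper":1},{"translation":[0,0,20],"turn":[0,0,0],"gripper":1},{"translation":[0,0,10],"turn":[0,0,0],"gripper":1},{"translation":[0,0,4],"turn":[0,0,0],"gripper":1},{"translation":[0,0,0],"turn":[0,0,0],"gripper":1}]'
python3 - <<'E'
from look import go
go('m7',[('top',(290,120,130,146)),('scene',(70,30,140,157))])
E
```

```text
time: 25.9
position: [511.1, -321.8, 305.7]
eef_rot: [-2.967, 0.0, -3.047]
ft_force: [0.3, 0.1, -3.3]
gripper_width: 37.9
gripper_force: 29.9
[0.06 0.29 0.42 1.63 0.03 1.15 2.11] [ 510.72187927 -321.52816577  304.61124824] [-2.96815494e+00 -1.28383264e-03 -3.04641332e+00]
```

View pics/m7.png

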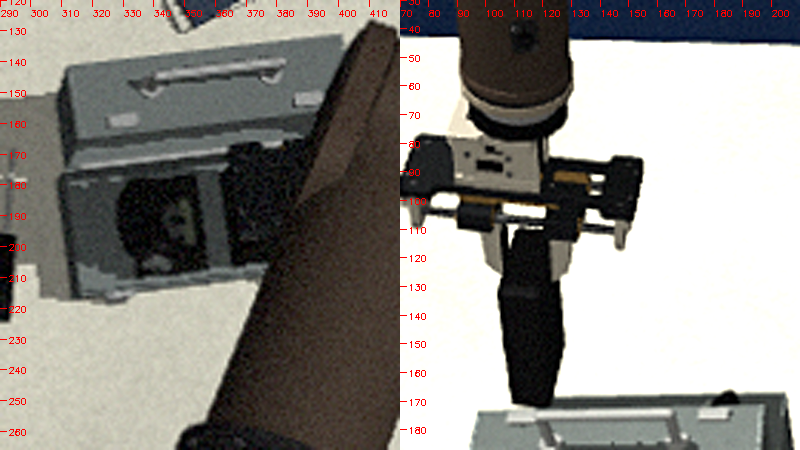

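```bash
cat > held.py <<'E'
from plan import *
from h import proj
import pickle
def corners(P,M,h,o,keys):
    A=np.c_[M[:,1],np.cross(-M[:,2],M[:,1]),-M[:,2]];C=P+A@[0,o,h-72.5]
    return [C+A@np.array(k) for k in keys],A,C
E
python3 - <<'E'
from held import *
im=pickle.load(open("scenem7.pkl","rb"));P,M,_=now()
k=[(-19,-44,72.5),(19,-44,72.5),(-19,-44,-72.5),(19,-44,-72.5),(-19,44,72.5),(19,44,72.5)]
uv=np.array([(500,290),(560,281),(512,402),(553,405),(514,232),(552,238)])
uv=np.c_[70+(uv[:,0]-400)/2.857,30+uv[:,1]/2.866]
f=lambda v:(proj(im,corners(P,M,v[0],v[1],k)[0])-uv).ravel()
r=least_squares(f,[14,0],loss="soft_l1");print(r.x,f(r.x).reshape(-1,2).round(1).tolist())
g=lambda v:(proj(im,corners(P,M,v[0],v[1],k)[0])-uv+v[2:]).ravel()
r=least_squares(g,[14,0,0,0],loss="soft_l1");print(r.x,g(r.x).reshape(-1,2).round(1).tolist())
E
```

```text
[ 0.38935601 11.7380057 ] [[0.3, -0.1], [-5.1, 4.7], [-0.0, 0.5], [-0.1, 0.8], [2.0, -3.1], [3.6, -3.6]]
[  2.07586523 182.97451574 -11.64647114  43.02396139] [[1.0, -0.8], [-5.8, 3.9], [-0.7, -0.1], [-1.9, 0.2], [1.7, 0.1], [2.0, -0.5]]
```

```bash
python3 - <<'E'
from held import *
im=pickle.load(open("scenem7.pkl","rb"));P,M,_=now()
k=[(-19,-44,72.5),(-19,-44,-72.5),(19,-44,-72.5),(19,44,-72.5),(-19,44,72.5),(19,44,72.5)]
uv=np.array([(500,290),(512,402),(553,405),(563,343),(514,232),(552,238)])
uv=np.c_[70+(uv[:,0]-400)/2.857,30+uv[:,1]/2.866]
for w in(0,1):
    f=lambda v:(proj(im,corners(P,M,v[0],v[1],k)[0])-uv+w*np.array([0,-.8])).ravel()
    r=least_squares(f,[14,0],loss="soft_l1");print(r.x,f(r.x).reshape(-1,2).round(1).tolist())
def F(v):
    K=R.from_rotvec(v[2:5]).as_matrix();X,A,C=corners(P,M,v[0],v[1],k);C=P+A@[0,0,0]
    return np.r_[(proj(im,[P+K@(x-P) for x in X])-uv).ravel(),v[2:5]*5]
r=least_squares(F,[10,0,0,0,0]);print(r.x.round(2),F(r.x)[:12].reshape(-1,2).round(1).tolist())
E
```

```text
[3.40654535 6.30004959] [[-0.2, 0.5], [-0.5, 1.3], [-0.4, 1.6], [1.3, -0.0], [1.5, -2.6], [3.2, -3.1]]
[1.24042808 5.48583577] [[-0.2, 0.6], [-0.5, 1.2], [-0.5, 1.6], [1.3, -0.1], [1.5, -2.5], [3.1, -3.1]]
[-1.613e+01  2.488e+01 -3.000e-02  1.000e-02  9.000e-02] [[2.2, 1.5], [0.1, 1.5], [0.1, 1.1], [-1.1, -0.2], [0.6, -1.3], [2.1, -2.4]]
```

```bash
cat > stand.py <<'E'
from h import *
from bench import ctrl
import os
if not os.path.exists("st.pkl"):
    o={}
    for n in("scene","top"):
        L=[ctrl.get_image(n) for _ in range(4)];L[0]["pixels"]=np.mean([i["pixels"] for i in L],0);o[n]=L[0]
    pickle.dump(o,open("st.pkl","wb"))
o=pickle.load(open("st.pkl","rb"))
E_=[((35.4,-30,74.4),(35.4,30,74.4)),((10,-30,20),(35.4,-30,74.4)),((10,30,20),(35.4,30,74.4)),((10,-40,20),(-31.7,-40,39.4)),((10,40,20),(-31.7,40,39.4)),((-26.6,-40,50.3),(-26.6,40,50.3)),((-31.7,-40,39.4),(-31.7,40,39.4)),((10,-30,20),(10,30,20))]
G={}
for n,im in o.items():
    g=cv2.GaussianBlur(im["pixels"].mean(2).astype(np.float32),(0,0),.8);G[n]=np.stack([cv2.Sobel(g,5,1,0),cv2.Sobel(g,5,0,1)],2)
def score(v,views=("scene","top"),det=False):
    x,y,yaw,z=v;t=np.linspace(.05,.95,15)[:,None];tot=0;D=[]
    for n in views:
        for i,(a,b) in enumerate(E_):
            if n=="scene" and i in(7,): continue
            q=proj(o[n],pose(np.array(a)*(1-t)+np.array(b)*t,x,y,yaw,z)).astype(np.float32)
            m=cv2.remap(G[n],q[:,:1],q[:,1:],1)[:,0];d=q[-1]-q[0];d/=np.hypot(*d)
            s=np.tanh(abs((m@np.array([-d[1],d[0]])).mean())/60);tot+=s;D.append(round(float(s),2))
    return (tot,D) if det else tot
E
python3 - <<'E'
from stand import *
from scipy.optimize import differential_evolution as de
for views in(("scene","top"),("top",),("scene",)):
  for zb in((-12,4),(-.01,.01)):
    r=de(lambda v:-score(v,views),[(505,580),(150,230),(.3,1.0),zb],popsize=25,maxiter=70,seed=1,polish=False)
    print(views,r.x.round(2),-r.fun,score(r.x,views,True)[1])
E
```

```text
('scene', 'top') [540.21 191.65   0.73  -9.67] 11.049187660217285 [0.97, 1.0, 0.99, 0.95, 0.96, 1.0, 0.99, 0.57, 0.4, 0.7, 0.53, 0.67, 0.08, 0.82, 0.42]
('scene', 'top') [ 5.4909e+02  1.9214e+02  7.1000e-01 -1.0000e-02] 11.127362251281738 [0.99, 0.99, 0.99, 0.95, 0.9, 0.99, 0.96, 0.51, 0.85, 0.57, 0.77, 0.65, 0.47, 0.22, 0.29]
('top',) [544.64 187.84   0.71 -10.42] 4.668358325958252 [0.56, 0.82, 0.41, 0.82, 0.66, 0.18, 0.74, 0.48]
('top',) [543.37 187.09   0.7   -0.  ] 4.652722358703613 [0.53, 0.82, 0.41, 0.82, 0.65, 0.18, 0.75, 0.49]
('scene',) [547.8  191.14   0.76  -1.  ] 6.886022090911865 [0.99, 0.99, 0.99, 0.97, 0.96, 1.0, 0.99]
('scene',) [5.4840e+02 1.9088e+02 7.6000e-01 1.0000e-02] 6.886533737182617 [0.98, 0.99, 0.99, 0.97, 0.96, 1.0, 0.99]
```

```bash
cat > place.py <<'E'
from plan import *
def target(h=8,o=3,up=0,fwd=0,sx=544,sy=190,yaw=.72):
    A=mframe(yaw,25,"stand");t=np.radians(25);foot=np.array([10-22*np.cos(t),0,20+22*np.sin(t)])
    F=np.array([sx,sy,0])+rot(2,yaw)@foot;P=F+A@[-fwd,-o,145-h+up]
    return P,np.c_[np.cross(A[:,0],-A[:,2]),A[:,0],-A[:,2]],A
E
python3 - <<'E'
from place import *
from h import proj,T
f=lambda v:proj(T,[[v[0],v[1],174]])[0]-[277.5,170]
print("can",least_squares(f,[590,20]).x)
P0,M0,q=now();Pt,Mt,A=target();Pw,_,_=target(up=110,fwd=3)
print(Pt,Pw,"down dir",-A[:,2],"back dir",A[:,0],"yA",A[:,1])
mid=np.array([470,-60,350]);w=R.from_matrix(Mt@M0.T).as_rotvec();Mm=R.from_rotvec(w/2).as_matrix()@M0
q=sim(mid,Mm,10,q,P0,M0);q=sim(Pw,Mt,10,q,mid,Mm);q=sim(Pt,Mt,12,q,Pw,Mt)
E
```

```text
can [565.08722386 -12.17987275]
[582.03470457 219.36862588 153.46176858] [614.94055375 248.22928992 254.42347994] down dir [-0.31772683 -0.278668   -0.90630779] back dir [ 0.68136739  0.59760546 -0.42261826] yA [-0.65938467  0.75180573  0.        ]
shift [-41.1 261.8  44.7] per row [-4.1 26.2  4.5] turn [-0.127  0.05  -0.47 ] per row [-0.013  0.005 -0.047] q [-0.36  0.14  0.31  1.74  0.23  1.43  1.1 ] maxdq 0.11 err 0.0 0.000 marg 0.57
shift [144.9 308.2 -95.6] per row [14.5 30.8 -9.6] turn [-0.127  0.05  -0.47 ] per row [-0.013  0.005 -0.047] q [-0.6   0.76  0.24  1.04 -0.01  1.77  0.34] maxdq 0.11 err 0.0 0.000 marg 0.23
shift [ -32.9  -28.9 -101. ] per row [-2.7 -2.4 -8.4] turn [0. 0. 0.] per row [0. 0. 0.] q [-0.6   0.73  0.24  1.32 -0.01  1.51  0.34] maxdq 0.03 err 0.0 0.000 marg 0.49
```

```bash

python3 -m creep '[{"translation":[-4,10,10],"turn":[-0.011,0.004,-0.04],"gripper":1},{"translation":[-6,15,10],"turn":[-0.011,0.004,-0.04],"gripper":1},{"translation":[-6,20,10],"turn":[-0.011,0.004,-0.04],"gripper":1},{"translation":[-6,24,10],"turn":[-0.011,0.004,-0.04],"gripper":1},{"translation":[-6,24,6],"turn":[-0.011,0.004,-0.04],"gripper":1},{"translation":[-5,24,0],"turn":[-0.011,0.004,-0.04],"gripper":1},{"translation":[-4,24,0],"turn":[-0.011,0.004,-0.04],"gripper":1},{"translation":[-4,24,0],"turn":[-0.01,0.004,-0.04],"gripper":1},{"translation":[0,24,0],"turn":[-0.01,0.004,-0.04],"gripper":1},{"translation":[0,24,0],"turn":[-0.01,0.004,-0.04],"gripper":1},{"translation":[0,24,0],"turn":[-0.01,0.004,-0.04],"gripper":1},{"translation":[0,24,0],"turn":[-0.01,0.004,-0.04],"gripper":1}]'
python3 -m creep '[{"translation":[4,26,0],"turn":[-0.011,0.004,-0.04],"gripper":1},{"translation":[8,28,0],"turn":[-0.011,0.004,-0.04],"gripper":1},{"translation":[12,30,0],"turn":[-0.011,0.004,-0.04],"gripper":1},{"translation":[15,30,0],"turn":[-0.011,0.004,-0.04],"gripper":1},{"translation":[15,30,0],"turn":[-0.011,0.004,-0.04],"gripper":1},{"translation":[15,28,0],"turn":[-0.011,0.004,-0.04],"gripper":1},{"translation":[15,28,0],"turn":[-0.011,0.004,-0.04],"gripper":1},{"translation":[15,26,0],"turn":[-0.01,0.004,-0.04],"gripper":1},{"translation":[15,24,0],"turn":[-0.01,0.004,-0.04],"gripper":1},{"translation":[12,18,0],"turn":[-0.01,0.004,-0.04],"gripper":1},{"translation":[9,12,0],"turn":[-0.01,0.004,-0.04],"gripper":1},{"translation":[0,0,0],"turn":[0,0,0],"gripper":1}]'
python3 - <<'E'
from place import *
P0,M0,q=now();Pt,Mt,A=target();Pw,_,_=target(up=110,fwd=3)
print(P0,q.round(2));q=sim(Pw,Mt,5,q,P0,M0)
E
```

```text
time: 27.6
position: [470.3, -59.8, 351.7]
eef_rot: [-2.836, -0.029, 2.753]
ft_force: [0.6, -0.0, -3.7]
gripper_width: 38.0
gripper_force: 29.9
time: 28.8
position: [606.1, 221.3, 349.3]
eef_rot: [-2.715, 0.0, 2.313]
ft_force: [1.1, -0.0, -3.7]
gripper_width: 37.5
gripper_force: 29.9
[606.12299575 221.26308693 349.32773619] [-0.64  0.71  0.35  0.92 -0.06  1.94  0.4 ]
shift [  8.8  27.  -94.9] per row [  1.8   5.4 -19. ] turn [-0.006  0.007 -0.022] per row [-0.001  0.001 -0.004] q [-0.64  0.77  0.34  1.04 -0.07  1.77  0.38] maxdq 0.06 err 0.0 0.000 marg 0.23
```

```bash

python3 -m creep '[{"translation":[1,4,-12],"turn":[-0.001,0.001,-0.004],"gripper":1},{"translation":[2,5,-20],"turn":[-0.001,0.001,-0.004],"gripper":1},{"translation":[2,6,-20],"turn":[-0.001,0.001,-0.004],"gripper":1},{"translation":[2,6,-20],"turn":[-0.001,0.001,-0.004],"gripper":1},{"translation":[2,6,-19],"turn":[-0.002,0.003,-0.006],"gripper":1},{"translation":[-3,-2.6,-9],"turn":[0,0,0],"gripper":1},{"translation":[-3,-2.6,-9],"turn":[0,0,0],"gripper":1},{"translation":[-3,-2.6,-9],"turn":[0,0,0],"gripper":1},{"translation":[-3,-2.6,-9],"turn":[0,0,0],"gripper":1},{"translation":[-3,-2.6,-9],"turn":[0,0,0],"gripper":1},{"translation":[-3,-2.6,-8],"turn":[0,0,0],"gripper":1},{"translation":[0,0,0],"turn":[0,0,0],"gripper":1}]'
python3 - <<'E'
from held import *
from stand import E_
from h import pose
import cv2
P,M,q=now();print(P,q.round(2))
k=[(a,b,c) for a in(-19,19) for b in(-44,44) for c in(-72.5,72.5)]
X,_,_=corners(P,M,8,3,k);o=[]
for n,(x,y,w,h) in(("top",(170,130,90,101)),("scene",(270,100,100,112+28))):
    im=ctrl.get_image(n);pickle.dump(im,open(n+"m8.pkl","wb"));
    h=int(w*1.25);pz=cv2.convertScaleAbs(cv2.resize(im["pixels"][y:y+h,x:x+w,::-1],(400,500),interpolation=2),alpha=1.4);s=400/w
    T=lambda Q:((proj(im,Q)-[x,y]+.5)*s).round().astype(int).tolist()
    for a,b in E_: u,v=T(pose([a,b],544,190,.72));cv2.line(pz,u,v,(0,0,255),1)
    U=T(X)
    for i in range(8):
        for j in range(i):
            if bin(i^j).count("1")==1: cv2.line(pz,U[i],U[j],(0,255,0),1)
    o.append(pz)
cv2.imwrite("pics/m8.png",np.hstack(o))
E
```

```text
time: 30.0
position: [595.3, 230.0, 206.5]
eef_rot: [-2.704, -0.0, 2.29]
ft_force: [-0.3, 0.2, -3.9]
gripper_width: 37.7
gripper_force: 29.9
[595.28776723 229.98723662 206.52932576] [-0.66  0.76  0.32  1.17 -0.08  1.66  0.35]
```

View pics/m8.png

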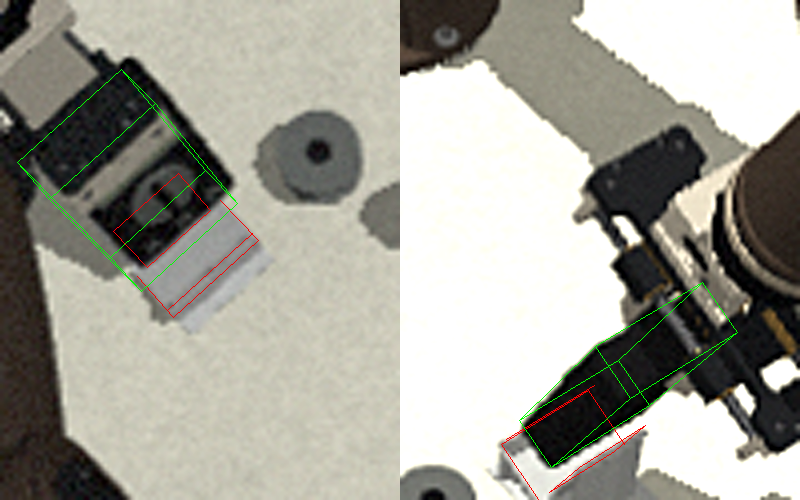

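```bash

python3 -m creep '[{"translation":[1.5,6.6,-2.5],"turn":[0,0,0],"gripper":1},{"translation":[-2.3,-2,-6.5],"turn":[0,0,0],"gripper":1},{"translation":[-2.3,-2,-6.5],"turn":[0,0,0],"gripper":1},{"translation":[-2.3,-2,-6.5],"turn":[0,0,0],"gripper":1},{"translation":[-2.3,-2,-6.5],"turn":[0,0,0],"gripper":1},{"translation":[-2.3,-2,-6.5],"turn":[0,0,0],"gripper":1},{"translation":[-2.3,-2,-6.5],"turn":[0,0,0],"gripper":1},{"translation":[0,0,0],"turn":[0,0,0],"gripper":1}]'
python3 -m creep '[{"translation":[1.4,1.2,-0.8],"turn":[0,0,0],"gripper":1},{"translation":[1.4,1.2,-0.8],"turn":[0,0,0],"gripper":1},{"translation":[0,0,0],"turn":[0,0,0],"gripper":1}]'
python3 -m creep '[{"translation":[1.4,1.2,-0.8],"turn":[0,0,0],"gripper":1},{"translation":[1.4,1.2,-0.8],"turn":[0,0,0],"gripper":1},{"translation":[0,0,0],"turn":[0,0,0],"gripper":1}]'
```

```text
time: 30.9
position: [588.2, 227.7, 171.3]
eef_rot: [-2.72, 0.004, 2.292]
ft_force: [9.7, 8.1, 29.2]
gripper_width: 37.8
gripper_force: 30.0
time: 31.2
position: [589.4, 228.3, 170.8]
eef_rot: [-2.714, 0.004, 2.291]
ft_force: [3.6, 4.7, 38.0]
gripper_width: 37.8
gripper_force: 30.0
time: 31.5
position: [591.5, 229.6, 169.7]
eef_rot: [-2.712, 0.004, 2.29]
ft_force: [0.4, 2.1, 42.0]
gripper_width: 38.5
gripper_force: 30.3
```

```bash

python3 -m creep '[{"translation":[1.9,1.7,5.4],"turn":[0,0,0],"gripper":1},{"translation":[1.9,1.7,5.4],"turn":[0,0,0],"gripper":1},{"translation":[0,0,0],"turn":[0,0,0],"gripper":1}]'
python3 - <<'E'
from place import *
P,M,q=now();Pt,Mt,A=target(h=0,o=0)
print(P,"xm,ym,zm offset",A.T@(P-Pt),"contact poses",[(A.T@(np.array(c)-Pt)).round(1).tolist() for c in([588.2,227.7,171.3],[591.5,229.6,169.7])],R.from_matrix(Mt.T@M).as_rotvec().round(3))
from held import *
from scipy.ndimage import gaussian_filter
E
```

```text
time: 31.8
position: [593.5, 233.9, 173.5]
eef_rot: [-2.707, 0.0, 2.29]
ft_force: [-0.1, -0.1, -4.2]
gripper_width: 37.9
gripper_force: 30.0
[593.52248239 233.88337513 173.51554902] xm,ym,zm offset [ 8.02639676  0.33740703 17.86966881] contact poses [[1.6, -0.8, 12.4], [5.7, -1.5, 12.6]] [-0.002 -0.     0.001]
```

```bash
python3 - <<'E'
from held import *
import cv2
P=np.array([595.3,230,206.5]);M=R.from_euler("xyz",[-2.704,0,2.29]).as_matrix()
im=pickle.load(open("topm8.pkl","rb"))
f=lambda v:proj(im,corners(P,M,v[0],v[1],[(-28,0,-12.5)])[0])[0]-[207.3,172.2]
r=least_squares(f,[8,0]);print("dial -> h,o",r.x)
X,A,C=corners(P,M,8,0,[(-19,0,0)])
# refined edge fit of face outline in both views
V={n:pickle.load(open(n+"m8.pkl","rb")) for n in("top","scene")};G={}
for n,i in V.items():
    g=cv2.GaussianBlur(i["pixels"].mean(2).astype(np.float32),(0,0),1.0);G[n]=np.stack([cv2.Sobel(g,5,1,0),cv2.Sobel(g,5,0,1)],2)
E=[((-19,-44,-72.5),(-19,44,-72.5),"top"),((-19,-44,-72.5),(-19,-44,0),"top"),((-19,44,-72.5),(-19,44,0),"top"),((19,-44,-72.5),(19,44,-72.5),"scene"),((19,-44,-72.5),(19,-44,20),"scene"),((-19,-44,-72.5),(19,-44,-72.5),"scene"),((19,44,-72.5),(19,44,0),"scene")]
t=np.linspace(.06,.94,20)[:,None]
def sc(v,det=0):
    K=R.from_rotvec(A[:,0]*v[2]).as_matrix();s=[]
    for a,b,n in E:
        X,_,_=corners(P,M,v[0],v[1],list(np.array(a)*(1-t)+np.array(b)*t));X=P+(np.array(X)-P)@K.T
        q=proj(V[n],X).astype(np.float32);m=cv2.remap(G[n],q[:,:1],q[:,1:],1)[:,0];d=q[-1]-q[0];d/=np.hypot(*d)
        s.append(abs((m@np.array([-d[1],d[0]])).mean()))
    return s if det else -np.tanh(np.array(s)/150).sum()
from scipy.optimize import differential_evolution as de
r=de(sc,[(-5,35),(-20,20),(-.3,.3)],seed=1,popsize=30,polish=False);print(r.x.round(3),r.fun,np.round(sc(r.x,1)))
E
```

```text
dial -> h,o [ 27.40686216 -11.56670874]
[23.456 -9.46   0.024] -5.935214042663574 [210. 275. 177. 258.  68. 300. 270.]
```

```bash
cat > mfit.py <<'E'
from held import *
import cv2
from scipy.optimize import differential_evolution as de
E=[((-19,-44,-72.5),(-19,44,-72.5),"top"),((-19,-44,-72.5),(-19,-44,0),"top"),((-19,44,-72.5),(-19,44,0),"top"),((19,-44,-72.5),(19,44,-72.5),"scene"),((19,-44,-72.5),(19,-44,20),"scene"),((-19,-44,-72.5),(19,-44,-72.5),"scene"),((19,44,-72.5),(19,44,0),"scene")]
t=np.linspace(.06,.94,20)[:,None]
def mfit(V,P,M,bounds,views=("top","scene")):
    G={}
    for n,i in V.items():
        g=cv2.GaussianBlur(i["pixels"].mean(2).astype(np.float32),(0,0),1.0);G[n]=np.stack([cv2.Sobel(g,5,1,0),cv2.Sobel(g,5,0,1)],2)
    A=corners(P,M,0,0,[])[1]
    def sc(v,det=0):
        K=R.from_matrix(A@R.from_rotvec([v[2],v[3],0]).as_matrix()@A.T).as_matrix();s=[]
        for a,b,n in E:
            if n not in views: continue
            X,_,_=corners(P,M,v[0],v[1],list(np.array(a)*(1-t)+np.array(b)*t));X=P+v[4]*A[:,0]+(np.array(X)-P)@K.T
            q=proj(V[n],X).astype(np.float32);m=cv2.remap(G[n],q[:,:1],q[:,1:],1)[:,0];d=q[-1]-q[0];d/=np.hypot(*d)
            s.append(abs((m@np.array([-d[1],d[0]])).mean()))
        return s if det else -np.tanh(np.array(s)/150).sum()
    r=de(sc,bounds,seed=1,popsize=25,polish=False,maxiter=150);return r.x.round(3),round(r.fun,2),np.round(sc(r.x,1))
E
python3 - <<'E'
from mfit import *
e=1e-6;z=(-e,e)
V={n:pickle.load(open(n+"m8.pkl","rb")) for n in("top","scene")}
P=np.array([595.3,230,206.5]);M=R.from_euler("xyz",[-2.704,0,2.29]).as_matrix()
for vw in(("top","scene"),("top",),("scene",)):print("m8",vw,*mfit(V,P,M,[(-5,40),(-20,20),(-.15,.15),z,z],vw))
print("m8 pitch+xoff",*mfit(V,P,M,[(-5,40),(-20,20),(-.15,.15),(-.15,.15),(-6,6)]))
V={n:ctrl.get_image(n) for n in("top","scene")};pickle.dump(V,open("n9.pkl","wb"));P,M,_=now()
print("now",P);print(*mfit(V,P,M,[(-5,45),(-20,20),(-.15,.15),z,z]));print(*mfit(V,P,M,[(-5,45),(-20,20),(-.15,.15),(-.15,.15),(-6,6)]))
E
```

```text
m8 ('top', 'scene') [23.765 -9.478  0.025  0.    -0.   ] -5.94 [213. 276. 177. 257.  67. 300. 268.]
m8 ('top',) [ 2.633e+01 -5.610e+00 -2.000e-02 -0.000e+00 -0.000e+00] -2.7 [228. 286. 181.]
m8 ('scene',) [ -4.959 -11.988   0.149   0.      0.   ] -3.75 [394. 172. 307. 338.]
m8 pitch+xoff [ 2.1297e+01 -5.8830e+00 -1.2000e-02  2.0000e-02  5.6200e+00] -6.58 [224. 296. 179. 435. 296. 305. 292.]
now [593.07732384 233.62534489 172.7480626 ]
[44.972 -1.243 -0.059 -0.     0.   ] -5.68 [171. 263. 172. 227.  83. 297. 141.]
[44.98  -0.081 -0.076  0.05   5.938] -6.04 [187. 253. 164. 233. 176. 298. 148.]
```

```bash

python3 -m creep '[{"translation":[1.9,1.7,5.4],"turn":[0,0,0],"gripper":1},{"translation":[1.9,1.7,5.4],"turn":[0,0,0],"gripper":1},{"translation":[-3,-2.8,2],"turn":[0,0,0],"gripper":1},{"translation":[-3,-2.8,2],"turn":[0,0,0],"gripper":1},{"translation":[-3,-2.8,2],"turn":[0,0,0],"gripper":1},{"translation":[0,0,0],"turn":[0,0,0],"gripper":1},{"translation":[0,0,0],"turn":[0,0,0],"gripper":1}]'
python3 - <<'E'
from mfit import *
from place import target
e=1e-6;z=(-e,e)
V={n:ctrl.get_image(n) for n in("top","scene")};pickle.dump(V,open("n10.pkl","wb"));P,M,_=now()
Pt,Mt,A=target(h=0,o=0);print("now",P,A.T@(P-Pt))
for vw in(("top","scene"),("top",)):
  print(*mfit(V,P,M,[(10,62),(-20,20),(-.15,.15),z,z],vw));print(*mfit(V,P,M,[(10,62),(-20,20),(-.15,.15),(-.15,.15),(-6,8)],vw))
f=open("pics/n10.txt","w")
E
```

```text
time: 32.6
position: [587.9, 228.3, 190.6]
eef_rot: [-2.706, 0.0, 2.29]
ft_force: [0.0, 0.1, -3.9]
gripper_width: 37.4
gripper_force: 30.0
now [587.9445191  228.50269952 190.33458108] [-6.09779673e+00 -2.97922216e-02  2.98411978e+01]
[45.108 -0.343 -0.075 -0.    -0.   ] -6.19 [205. 263. 173. 437. 188. 256. 155.]
[46.102 -0.532 -0.077  0.058  5.177] -6.31 [207. 257. 164. 420. 356. 262. 154.]
[ 4.6479e+01 -4.6350e+00 -1.3000e-02 -0.0000e+00 -0.0000e+00] -2.68 [216. 279. 179.]
[ 2.2819e+01 -4.3810e+00 -1.3000e-02 -1.4600e-01 -8.9000e-01] -2.71 [215. 284. 198.]
```

```bash

python3 -m creep '[{"translation":[-0.3,2.4,-0.6],"turn":[0,0,0],"gripper":1},{"translation":[-1.6,-1.4,-4.5],"turn":[0,0,0],"gripper":1},{"translation":[-1.6,-1.4,-4.5],"turn":[0,0,0],"gripper":1},{"translation":[-1.6,-1.4,-4.5],"turn":[0,0,0],"gripper":1},{"translation":[-1.6,-1.4,-4.5],"turn":[0,0,0],"gripper":1},{"translation":[0,0,0],"turn":[0,0,0],"gripper":1},{"translation":[0,0,0],"turn":[0,0,0],"gripper":1}]'
python3 -m creep '[{"translation":[-1,-0.8,-2.7],"turn":[0,0,0],"gripper":1},{"translation":[0,0,0],"turn":[0,0,0],"gripper":1}]'
```

```text
time: 33.4
position: [581.3, 225.1, 171.8]
eef_rot: [-2.706, 0.0, 2.29]
ft_force: [0.2, 0.1, -4.3]
gripper_width: 38.1
gripper_force: 30.0
time: 33.6
position: [580.2, 224.3, 168.9]
eef_rot: [-2.706, 0.0, 2.29]
ft_force: [-0.0, 0.9, -4.5]
gripper_width: 37.9
gripper_force: 30.0
```

```bash

python3 -m creep '[{"translation":[-1.6,-1.4,-4.5],"turn":[0,0,0],"gripper":1},{"translation":[-1.6,-1.4,-4.5],"turn":[0,0,0],"gripper":1},{"translation":[-1.6,-1.4,-4.5],"turn":[0,0,0],"gripper":1},{"translation":[-1.6,-1.4,-4.5],"turn":[0,0,0],"gripper":1},{"translation":[-1.6,-1.4,-4.5],"turn":[0,0,0],"gripper":1},{"translation":[0,0,0],"turn":[0,0,0],"gripper":1}]'
python3 -m creep '[{"translation":[1.4,1.2,-0.8],"turn":[0,0,0],"gripper":1},{"translation":[0,0,0],"turn":[0,0,0],"gripper":1}]'
python3 -m creep '[{"translation":[1.4,1.2,-0.8],"turn":[0,0,0],"gripper":1},{"translation":[0,0,0],"turn":[0,0,0],"gripper":1}]'
```

```text
time: 34.2
position: [571.7, 217.0, 145.9]
eef_rot: [-2.705, 0.0, 2.29]
ft_force: [0.3, -0.3, -3.4]
gripper_width: 38.0
gripper_force: 30.0
time: 34.4
position: [574.0, 218.9, 145.8]
eef_rot: [-2.707, 0.0, 2.29]
ft_force: [0.3, -0.0, -4.7]
gripper_width: 37.8
gripper_force: 30.0
time: 34.6
position: [575.3, 220.0, 145.0]
eef_rot: [-2.707, 0.0, 2.29]
ft_force: [0.1, -0.3, -4.2]
gripper_width: 38.2
gripper_force: 30.0
```

```bash

python3 -m creep '[{"translation":[1.4,1.2,-0.8],"turn":[0,0,0],"gripper":1},{"translation":[0,0,0],"turn":[0,0,0],"gripper":1}]'
python3 -m creep '[{"translation":[1.4,1.2,-0.8],"turn":[0,0,0],"gripper":1},{"translation":[0,0,0],"turn":[0,0,0],"gripper":1}]'
python3 - <<'E'
from place import *
P,M,q=now();Pt,Mt,A=target(h=0,o=0);print(A.T@(P-Pt))
E
```

```text
time: 34.8
position: [576.6, 221.2, 144.1]
eef_rot: [-2.706, 0.0, 2.29]
ft_force: [-0.3, -0.3, -3.4]
gripper_width: 37.8
gripper_force: 30.0
time: 35.0
position: [577.7, 221.9, 143.4]
eef_rot: [-2.705, 0.0, 2.29]
ft_force: [-2.6, -0.7, -1.8]
gripper_width: 37.6
gripper_force: 30.0
[  2.77780392   1.78794407 -17.76556684]
```

```bash

python3 -m creep '[{"translation":[-1.7,-1.5,1],"turn":[0,0,0],"gripper":1},{"translation":[-1.3,-1.1,-3.6],"turn":[0,0,0],"gripper":1},{"translation":[-1.3,-1.1,-3.6],"turn":[0,0,0],"gripper":1},{"translation":[-1.3,-1.1,-3.6],"turn":[0,0,0],"gripper":1},{"translation":[0,0,0],"turn":[0,0,0],"gripper":1}]'
python3 -m creep '[{"translation":[-1,-0.8,-2.7],"turn":[0,0,0],"gripper":1},{"translation":[-1,-0.8,-2.7],"turn":[0,0,0],"gripper":1},{"translation":[0,0,0],"turn":[0,0,0],"gripper":1}]'
python3 -m creep '[{"translation":[-1,-0.8,-2.7],"turn":[0,0,0],"gripper":1},{"translation":[0,0,0],"turn":[0,0,0],"gripper":1}]'
```

```text
time: 35.5
position: [571.8, 217.1, 132.9]
eef_rot: [-2.705, 0.0, 2.29]
ft_force: [-0.5, -0.6, -3.5]
gripper_width: 38.1
gripper_force: 30.0
time: 35.8
position: [570.0, 215.6, 127.8]
eef_rot: [-2.706, 0.0, 2.29]
ft_force: [-0.6, 0.3, -3.5]
gripper_width: 37.6
gripper_force: 30.0
time: 36.0
position: [569.1, 214.8, 125.2]
eef_rot: [-2.706, 0.0, 2.29]
ft_force: [0.1, -0.2, -3.4]
gripper_width: 37.9
gripper_force: 30.0
```

```bash

python3 -m creep '[{"translation":[-1,-0.8,-2.7],"turn":[0,0,0],"gripper":1},{"translation":[0,0,0],"turn":[0,0,0],"gripper":1}]'
python3 -m creep '[{"translation":[-0.6,-0.6,-1.8],"turn":[0,0,0],"gripper":1},{"translation":[0,0,0],"turn":[0,0,0],"gripper":1}]'
python3 -m creep '[{"translation":[-0.6,-0.6,-1.8],"turn":[0,0,0],"gripper":1},{"translation":[0,0,0],"turn":[0,0,0],"gripper":1}]'
```

```text
time: 36.2
position: [568.1, 214.0, 122.5]
eef_rot: [-2.706, 0.0, 2.29]
ft_force: [0.1, -0.3, -3.8]
gripper_width: 38.2
gripper_force: 30.0
time: 36.4
position: [567.6, 213.5, 120.8]
eef_rot: [-2.706, 0.0, 2.29]
ft_force: [-0.2, -0.2, -3.7]
gripper_width: 38.1
gripper_force: 30.0
time: 36.6
position: [567.5, 213.4, 120.3]
eef_rot: [-2.708, 0.001, 2.29]
ft_force: [0.2, 1.7, 4.3]
gripper_width: 38.0
gripper_force: 30.0
```

```bash

python3 -m creep '[{"translation":[0.9,0.8,-0.8],"turn":[0,0,0],"gripper":1},{"translation":[0,0,0],"turn":[0,0,0],"gripper":0.58},{"translation":[0,0,0],"turn":[0,0,0],"gripper":0.5},{"translation":[0,0,0],"turn":[0,0,0],"gripper":0.35},{"translation":[0,0,0],"turn":[0,0,0],"gripper":0.35},{"translation":[0,0,0],"turn":[0,0,0],"gripper":0.35}]'
python3 - <<'E'
from mfit import *
from place import target
e=1e-6;z=(-e,e)
P,M,_=now();Pt,Mt,A=target(h=0,o=0);print(P,A.T@(P-Pt))
V={n:ctrl.get_image(n) for n in("top","scene")}
print(*mfit(V,P,M,[(20,62),(-20,20),(-.15,.15),(-.1,.1),(-6,8)],("top",)))
E
```

```text
time: 37.2
position: [568.0, 213.6, 118.3]
eef_rot: [-2.706, 0.0, 2.29]
ft_force: [-0.8, 0.2, 0.2]
gripper_width: 58.7
gripper_force: 0.0
[567.95729307 213.63318608 118.30116918] [  1.84009216   1.97049287 -45.93737993]
[ 2.7983e+01 -5.6730e+00  9.0000e-03 -9.8000e-02  3.0880e+00] -2.59 [191. 283. 156.]
```

```bash

python3 -m creep '[{"translation":[1.6,1.4,4.5],"turn":[0,0,0],"gripper":0.3},{"translation":[3.2,2.8,9],"turn":[0,0,0],"gripper":0.3},{"translation":[3.2,2.8,9],"turn":[0,0,0],"gripper":0.3},{"translation":[3.2,2.8,9],"turn":[0,0,0],"gripper":0.3},{"translation":[4.8,4.2,13.6],"turn":[0,0,0],"gripper":0.3},{"translation":[4.8,4.2,13.6],"turn":[0,0,0],"gripper":0.3},{"translation":[4.8,4.2,13.6],"turn":[0,0,0],"gripper":0.3},{"translation":[6.4,5.6,18],"turn":[0,0,0],"gripper":0.3},{"translation":[6.4,5.6,18],"turn":[0,0,0],"gripper":0.3},{"translation":[0,20,25],"turn":[0,0,0],"gripper":0.3},{"translation":[0,30,25],"turn":[0,0,0],"gripper":0.3},{"translation":[0,30,20],"turn":[0,0,0],"gripper":0.3}]'
python3 -m creep '[{"translation":[-30,30,0],"turn":[0,0,0],"gripper":0.3},{"translation":[-30,30,0],"turn":[0,0,0],"gripper":0.3},{"translation":[-30,30,0],"turn":[0,0,0],"gripper":0.3},{"translation":[-30,30,0],"turn":[0,0,0],"gripper":0.3},{"translation":[0,0,0],"turn":[0,0,0],"gripper":0.3},{"translation":[0,0,0],"turn":[0,0,0],"gripper":0.3},{"translation":[0,0,0],"turn":[0,0,0],"gripper":0.3},{"translation":[0,0,0],"turn":[0,0,0],"gripper":0.3}]'
python3 - <<'E'
from mfit import *
from place import target
e=1e-6;z=(-e,e)
P,M,A=target(h=0,o=0)
V={n:ctrl.get_image(n) for n in("top","scene")};pickle.dump(V,open("fin.pkl","wb"))
for vw in(("top","scene"),("top",)):print(*mfit(V,P,M,[(-20,20),(-20,20),(-.15,.15),(-.15,.15),(-10,10)],vw))
# lid + bench change check against start
T0=pickle.load(open("top0.pkl","rb"))["pixels"].astype(int)
for nm,(x,y,w,h) in dict(spool=(225,150,30,30),can=(265,160,25,30),driver=(282,165,17,62)).items():
    print(nm,np.abs(V["top"]["pixels"].astype(int)-T0)[y:y+h,x:x+w].mean().round(1))
L=pickle.load(open("topm3.pkl","rb"))["pixels"].astype(int);d=np.abs(V["top"]["pixels"].astype(int)-L);print("lid",d[140:170,340:405].mean())
E
```

```text
time: 38.5
position: [606.6, 328.1, 299.6]
eef_rot: [-2.709, 0.001, 2.289]
ft_force: [1.0, 0.2, -0.3]
gripper_width: 64.4
gripper_force: 0.0
time: 39.3
position: [487.6, 446.2, 297.0]
eef_rot: [-2.706, 0.001, 2.288]
ft_force: [-0.1, 0.4, -0.3]
gripper_width: 64.4
gripper_force: 0.0
[ 3.719 -6.093  0.028  0.046  8.259] -5.94 [167. 245. 144. 166. 153. 244. 315.]
[-5.367 -4.235  0.012 -0.085 -3.334] -2.48 [166. 250. 144.]
spool 14.4
can 15.8
driver 24.6
lid 7.174188034188034
```

```bash
python3 - <<'E'
import cv2,pickle,numpy as np
V=pickle.load(open("fin.pkl","rb"))
for n,B in(("top",dict(spool=(230,152,24,24),can=(268,163,20,24),driver=(284,170,14,56))),("scene",dict(spool=(266,216,26,30),can=(228,174,24,56)))):
    a=pickle.load(open(n+"0.pkl","rb"))["pixels"].astype(np.uint8);b=V[n]["pixels"].astype(np.uint8)
    for k,(x,y,w,h) in B.items():
        r=cv2.matchTemplate(b[y-10:y+h+10,x-10:x+w+10],a[y:y+h,x:x+w],cv2.TM_CCOEFF_NORMED);_,m,_,l=cv2.minMaxLoc(r);print(n,k,round(m,2),l[0]-10,l[1]-10)
E
```

```text
top spool 0.99 0 0
top can 0.87 0 0
top driver 0.83 0 0
scene spool 1.0 0 0
scene can 0.98 0 0
```

Nothing on the bench has moved, the lid is open, and the meter stands in the stand, so I'm handing in.

```bash
python3 -c "
from bench import ctrl
print(ctrl.sign_off())"
```

```text
the job is handed in; nothing more can be done
None
```

I've handed the job in; no verdict came back. By my last camera and force readings, the lid rests open on its stop and the multimeter stands in the stand with its display facing out, about 5 mm off centre. The spool, can and screwdriver have not moved. The clamp meter looked in place when I lifted the multimeter out, but I did not measure it at the end. On the first try at placing, the meter's foot caught the top of the back plate (about 42 N measured at the wrist) and the meter slid in the grip; I moved it and set it down gently.

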